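# Knock out the cured resin mounts and tip them into the wash tub

### The arm

A 6-joint arm with a two-finger parallel gripper is mounted at the origin on the work surface. World frame = base frame: x ahead of the robot, y to its left, z up, the work surface at z = 0. Lengths are in m, angles in rad, forces in N, time in s.
With the tool pointing down it reaches from about 0.35 to 1 m from the base axis. Payload 7.1 kg.
Tool frame: the origin (TCP) lies between the finger pads; the fingertips stand 22 mm ahead of it and the grasp point (between the pads) lies 3 mm ahead of it; x points along the fingers, y is the direction in which the jaws open and shut, and the axes are right-handed (so a half turn about x gives the same grasp; the last joint's range is limited). The gripper opens to 85 mm and grips with 20 to 120 N. Pads are 22 mm wide; open, the fingers measure 114 mm over their backs; the gripper's body (76 mm by 85 mm) begins 54 mm behind the grasp point. The pads swing forward as they close: fully open they stand 13 mm farther back than shut.
Start: joints at [-1.125, 0.423, 1.63, -0, 1.089, -0.019], TCP at [0.28, -0.559, 0.229] pointing down, gripper open.
Joint ranges: [-3, 3], [-0.9, 2.11], [0.09, 2.58], [-1.31, 4.45], [0.11, 2.69], [-2.54, 2.54]. Speed limits (rad/s): [2.39, 2.39, 3.01, 3.14, 3.14, 3.14].

### API

Orientations are given as a rotation vector (axis times angle).
In Python, from rig import manip gives the robot as it stands. The module is installed in compiled form; this text tells all that it offers. Calls block until the motion is done:
- manip.move_to(position, orientation): joint-space move of the TCP to a pose.
- manip.servo_line(position, orientation=None, rate=0.15): straight line of the TCP; orientation=None keeps the orientation; rate is the mean speed in m/s.
- manip.set_joints(angles): joint-space move.
- manip.command_gripper(opening, f_grip=None): finger opening in m; f_grip is the grip in N (None keeps the last); returns when the fingers have stopped.
- manip.hold(seconds).
- manip.solve_ik(position, orientation): joint angles nearest the present ones, or None.
- manip.camera(name): name is "scene" or "top"; returns a dict with "image" (480x640x3 uint8, red, green, blue), "fx", "fy", "cx", "cy" (pixels), "k1" (the pictures are not rectified: a ray, as slopes to the right and down, at radius r is drawn at 1 + k1 r^2 times it, then the intrinsics apply), "cam_to_world" (4x4, takes a point from camera to world coordinates). Camera axes: x right, y down, z forward; pixel columns grow to the right and rows downward; lengths in m; the calibration is good to about 2 mm. A picture is of the moment at which its call begins. There is no depth.
A pose or a line that the arm cannot do raises manip.IKError and nothing moves.
- manip.sign_off(): hands the job in, once; it reports no verdict.
Readings, each from a call of its own:
- manip.get_time(): time.
- manip.get_joint_positions(): joint angles.
- manip.get_joint_vel(): joint speeds.
- manip.get_tau(): joint torques, N m.
- manip.get_position(): TCP position.
- manip.get_ee_rot(): TCP orientation.
- manip.get_contact_force(): force on the tool from outside, world axes, zero at the start.
- manip.get_torque(): the same for the moment, N m.
- manip.get_width(): finger opening in m.
Only numpy, scipy, OpenCV 4.12 (cv2) and the standard library are available. Lean on these libraries where they do the work, as an engineer would, in place of code of your own. Each camera call takes 0.05 s, during which the arm holds its last target.

### The job

Demould the cured resin mounts: with the cranked push rod, poke every mount in the rack up from below through its access hole until it stands proud, and lift them all out into the tall steel can. Then take the can by its handle and tip the mounts out into the wash tub under the low glass shelf, without knocking the shelf, and stand the empty can back on its mat and the rod back upright on its own mat. Leave the sample pots, the dish and the wash bottle where they are.

Things in the scene. Friction and masses are not known exactly. Their poses are not given: they have to be found in the camera images.
- rack: fixed aluminium demoulding rack: a bridge 84 mm deep (x), 300 mm long (y), top face at height 107 mm, deck 32 mm thick (underside 75 mm above the bench), carried only by a 10 mm panel at each end (inner faces at y = +-140 mm), open in front (-x) and behind. Four round recesses in a row along y at y = -96, -32, 32, 96 mm, x = 0; some are empty. Origin: centre of its footprint on the bench, z up
- recess1 (a point): centre of the mouth of recess 1 (y = -96 mm) on the rack's top face, z up. Each recess is 46 mm across, 24 mm deep (floor at height 83 mm), with a round access hole 24 mm across in its floor, through to the underside. Sprung leaves in its front and back walls grip a mount: it takes about 3 N to push up and stays at the height where it is left while at least 4 mm of it is in the recess
- recess2 (a point): centre of the mouth of recess 2 (y = -32 mm), like recess 1
- recess3 (a point): centre of the mouth of recess 3 (y = 32 mm), like recess 1
- recess4 (a point): centre of the mouth of recess 4 (y = 96 mm), like recess 1
- mount1: cured resin mount: straw-coloured disc 44 mm in diameter, 22 mm high, 45 g, with brown fragments showing in its top; at the start flat in recess 1, its top 2 mm below the rack's top face, or absent. Origin: centre of its underside, z along its axis
- mount2: cured resin mount: straw-coloured disc 44 mm in diameter, 22 mm high, 45 g, with brown fragments showing in its top; at the start flat in recess 2, its top 2 mm below the rack's top face, or absent. Origin: centre of its underside, z along its axis
- mount3: cured resin mount: straw-coloured disc 44 mm in diameter, 22 mm high, 45 g, with brown fragments showing in its top; at the start flat in recess 3, its top 2 mm below the rack's top face, or absent. Origin: centre of its underside, z along its axis
- mount4: cured resin mount: straw-coloured disc 44 mm in diameter, 22 mm high, 45 g, with brown fragments showing in its top; at the start flat in recess 4, its top 2 mm below the rack's top face, or absent. Origin: centre of its underside, z along its axis
- rod: loose cranked push rod of steel, 0.4 kg, standing upright on its flat foot (114 mm along x, 40 mm along y, 8 mm thick). Origin: centre of the underside of the foot, z up. At x = -32 mm stands a 14 mm round shank with a black square grip on top; at x = +44 mm an upturned pin. The pin thus stands 76 mm from the shank, on the +x side
- rod_grip (a point): middle of the rod's black square grip, which measures 22 x 22 mm and reaches from 115 to 185 mm above the underside of the foot (this point: 150 mm); axes as the rod
- rod_pin (a point): tip of the rod's upturned pin: 12 mm in diameter, 48 mm above the underside of the foot
- rod_mat: fixed black rubber mat 180 (x) x 110 mm (y), 3 mm thick, on which the rod stands at the start; origin at the centre of its underside
- can: loose open steel can, 0.22 kg, 105 mm tall, outer diameter 68 mm at the base widening to 104 mm at the rim, wall 3 mm, polished inside: mounts slide out once it is tipped about 10 degrees past level. A straight round black handle 18 mm in diameter sticks out level towards the can's -x, its axis 55 mm above the base, from the wall to 162 mm from the can's axis. Origin: centre of the underside, z up
- can_grip (a point): point on the axis of the can's handle, 130 mm from the can's axis and 55 mm above its base: where to take hold; axes as the can
- can_rim (a point): centre of the can's mouth, 105 mm above its base
- can_mat: fixed black rubber mat 150 x 150 mm, 3 mm thick, on which the can stands at the start; origin at the centre of its underside
- tub: fixed white open wash tub 180 mm deep (x), 250 mm long (y), 45 mm high, wall 4 mm. Origin: centre of its underside, z up. It stands under the glass shelf, its front (-x) edge 20 mm in front of the shelf's front edge
- shelf: fixed glass bench shelf 220 mm deep (x), 420 mm long (y), 10 mm thick, its underside 232 mm above the bench, on four steel posts 14 mm thick at x = +-98, y = +-196 mm; stock stands on it up to 80 mm high. Origin: centre of its footprint on the bench. It shares the tub's yaw and its origin lies 40 mm behind (+x of) the tub's
- pot_a: bystander: capped clear sample pot 42 mm in diameter, 75 mm tall; origin at the centre of its underside
- pot_b: bystander: another such pot
- pot_c: bystander: another such pot
- dish: bystander: clear round dish 90 mm in diameter, 16 mm high, with brown sherds; origin at the centre of its underside
- wash_bottle: bystander: white squeeze bottle 68 mm in diameter, 205 mm tall with its spout; origin at the centre of its underside
Mind the look-alikes: they are no part of the job. What is shaped like the can but purple is not meant. Leave any turquoise look-alike of the mount3 alone.

How it is judged:
By the outcome, as a careful person would: the job done as asked, in the order asked, and still so for the second after the job is handed in, with the robot touching nothing.
Of mount1, mount2, mount3, mount4 only 2 to 4 are there at a start; the rules pass over those that are not, and their reading is None.
At some moment in a run one of rod, can may be knocked a few centimetres aside while the robot is not near it.
It also fails if it takes over 210 s, if anything falls off the work surface, if the arm or the gripper's body presses on something with over 40 N, if the wrist force passes 120 N, or if a joint passes its speed limit or range.

## Working session

There is one attempt and no reset: what is moved stays moved. The work goes in short steps, each a Python script; the robot and the scene stay as the last script left them, time stands still between calls to the robot, and variables do not carry over. Pictures are saved under pics/ and viewed, and the job is handed in when it is done.

```bash
mkdir -p pics; python3 - <<'E'
from rig import manip
import cv2,numpy as np
for n in ("scene","top"):
    c=manip.camera(n); cv2.imwrite(f"pics/{n}0.png",c["image"][:,:,::-1])
    print(n,c["fx"],c["fy"],c["cx"],c["cy"],c["k1"]); print(np.round(c["cam_to_world"],4))
print(manip.get_time(),manip.get_ee_rot())
E
```

```text
scene 531.5241219797063 531.5241219797063 324.04833791560503 232.78754605367027 -0.15186725070566637
[[-0.8775  0.3056 -0.3696  1.0306]
 [ 0.4795  0.5756 -0.6624  0.7892]
 [ 0.0103 -0.7585 -0.6516  0.9386]
 [ 0.      0.      0.      1.    ]]
top 550.5445388867157 550.5445388867157 319.9644651248793 242.18741462033688 -0.047222425188310865
[[-0.0182 -0.9891  0.1464  0.3377]
 [-0.9998  0.0174 -0.0068 -0.058 ]
 [ 0.0041 -0.1464 -0.9892  1.6382]
 [ 0.      0.      0.      1.    ]]
0.1 [ 1.96301187  0.46607494 -1.96365087]
```

View pics/scene0.png

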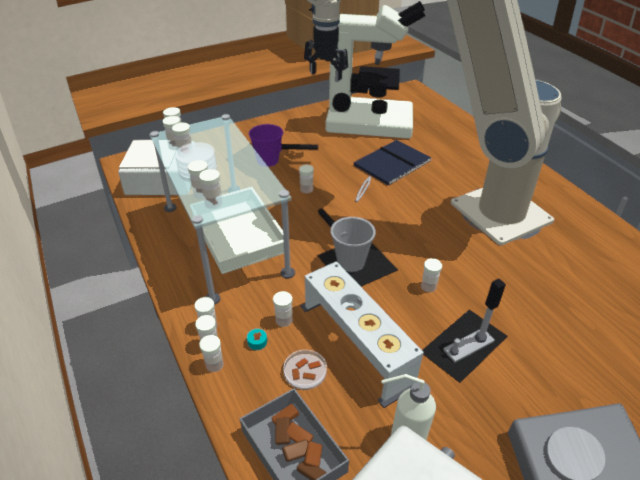

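View pics/top0.png

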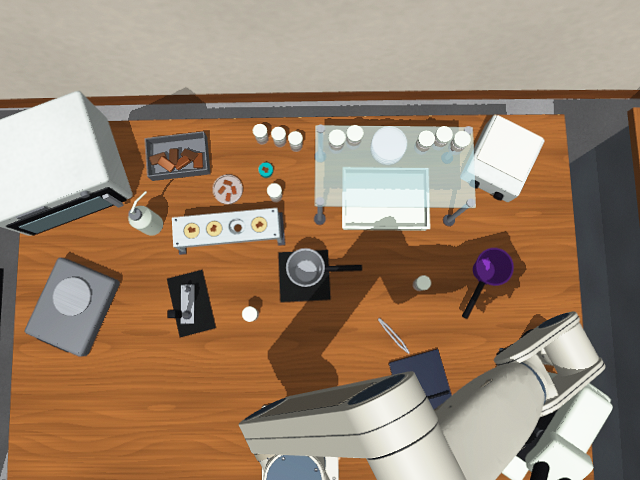

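Top view: three mounts in the rack at about (191,231), (214,228), (260,224), with the recess at (237,226) empty. The can is at (305,268) with its handle to the right, and the rod is at (188,305) on its mat. The tub is under the shelf at (385,198), and the purple can and turquoise disc are decoys. Next I'll measure these.

```bash
cat > h.py <<'E'
from rig import manip
import cv2,numpy as np
from scipy.spatial.transform import Rotation as R
def ray(c,uv):
    K=np.array([[c["fx"],0,c["cx"]],[0,c["fy"],c["cy"]],[0,0,1.]])
    p=cv2.undistortPoints(np.array([[uv]],float),K,np.array([c["k1"],0,0,0.]))[0,0]
    T=c["cam_to_world"]; return T[:3,3],T[:3,:3]@np.array([p[0],p[1],1.])
def onz(c,uv,z):
    o,d=ray(c,uv); return (o+d*(z-o[2])/d[2])
def proj(c,P):
    T=c["cam_to_world"]; q=T[:3,:3].T@(np.array(P)-T[:3,3]); x,y=q[:2]/q[2]; f=1+c["k1"]*(x*x+y*y)
    return np.array([c["fx"]*x*f+c["cx"],c["fy"]*y*f+c["cy"]])
def hsv(c): return cv2.cvtColor(c["image"],cv2.COLOR_RGB2HSV)
def blobs(m,amin=20):
    n,l,s,ce=cv2.connectedComponentsWithStats(m.astype(np.uint8))
    return [(s[i,4],ce[i],s[i,:4],l==i) for i in range(1,n) if s[i,4]>=amin]
def save(c,name,box=None,k=1):
    im=c["image"][:,:,::-1]
    if box: im=im[box[1]:box[3],box[0]:box[2]]
    cv2.imwrite("pics/"+name,cv2.resize(im,None,fx=k,fy=k,interpolation=cv2.INTER_CUBIC))
E
python3 - <<'E'
from h import *
t=manip.camera("top"); s=manip.camera("scene")
save(t,"t1.png",(110,170,350,350),3); save(t,"t2.png",(300,110,500,250),4); save(s,"s1.png",(280,180,520,380),3); save(s,"s2.png",(130,100,330,300),3)
for n,c in (("top",t),("scene",s)):
    h=hsv(c)
    m=(h[...,0]>18)&(h[...,0]<32)&(h[...,1]>60)&(h[...,2]>180)
    for a,ce,bb,_ in blobs(m,30): print(n,a,ce.round(1),bb,onz(c,ce,.105).round(4))
E
```

```text
top 146 [258.7 224.1] [251 217  16  15] [0.6192 0.1038 0.105 ]
top 145 [214.1 228.2] [207 221  15  15] [0.6098 0.2304 0.105 ]
top 138 [191.2 230.4] [184 223  15  15] [0.6045 0.2951 0.105 ]
scene 172 [333.9 283.7] [325 277  19  14] [0.62   0.1005 0.105 ]
scene 213 [369.  322.2] [359 315  21  16] [0.6104 0.2282 0.105 ]
scene 247 [388.7 343.4] [378 335  22  18] [0.6052 0.2924 0.105 ]
```

View pics/t1.png

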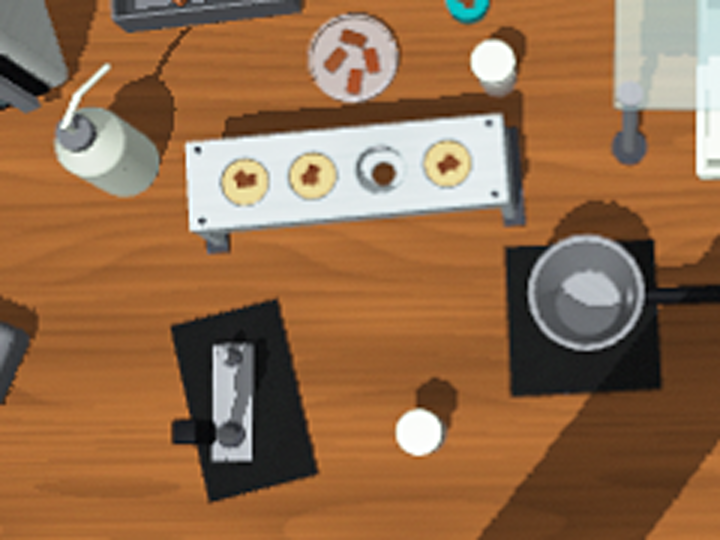

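View pics/t2.png

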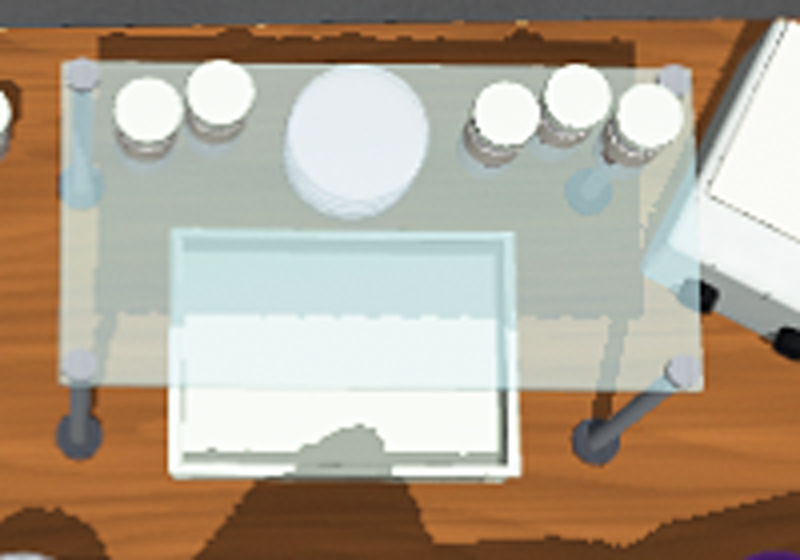

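View pics/s1.png

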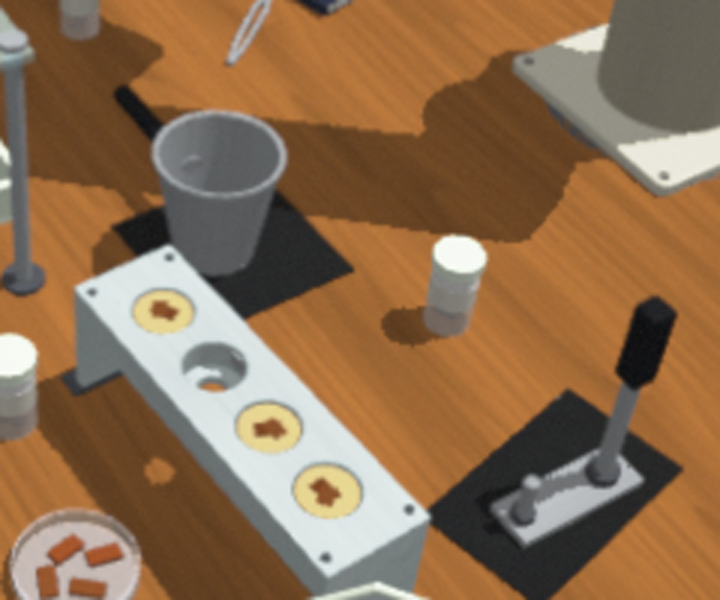

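View pics/s2.png

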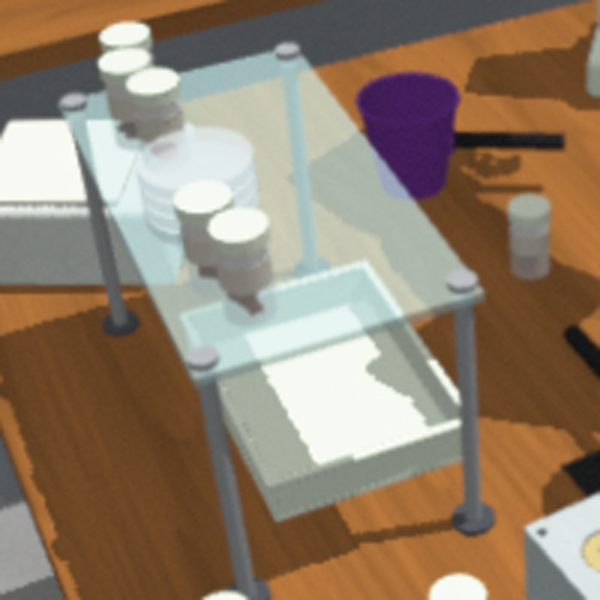

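The top crop confirms 3 mounts, with the rod foot corners near crop (212,343)–(252,462). The tub's front rim is in front of the glass, and nothing stands on the bench in front of the tub. The can's handle is level, pointing towards -y.

```bash
python3 - <<'E'
from h import *
t=manip.camera("top"); s=manip.camera("scene")
T=lambda x,y,z:onz(t,(110+x/3-.33,170+y/3-.33),z).round(4)[:2]
T2=lambda x,y,z:onz(t,(300+x/4-.37,110+y/4-.37),z).round(4)[:2]
S=lambda x,y,z:onz(s,(280+x/3-.33,180+y/3-.33),z).round(4)[:2]
S2=lambda x,y,z:onz(s,(130+x/3-.33,100+y/3-.33),z).round(4)[:2]
print("foot top",[T(*p,.011) for p in((212,343),(252,345),(252,462),(210,461))])
print("foot sc",[S(*p,.011) for p in((496,512),(610,450),(643,478),(525,545))])
print("pin tip",T(233,354,.051),S(531,482,.051)); 
print("grip top", T(177,432,.188), S(655,303,.188))
print("rodmat top",[T(*p,.003) for p in((172,325),(277,299),(317,474),(210,501))])
print("tub top",[T2(*p,.045) for p in((172,230),(514,232),(520,478),(169,476))])
print("tub sc",[S2(*p,.045) for p in((183,318),(366,264),(467,420),(277,505))])
print("shelf top",[T2(*p,.242) for p in((61,61),(691,67),(702,391),(61,383))])
print("postbases",[T2(*p,.0) for p in((79,437),(596,442))], [S2(*p,0) for p in((474,520),(250,595))])
print("can rim ctr",T(586,292,.108),S(220,152,.108))
h=hsv(t)
m=(h[...,2]>150)&(h[...,1]<60)
print("canmat",[T(*p,.003) for p in((506,248),(653,240),(661,387),(512,395))])
for c,f in((t,"top"),(s,"sc")):
    m=hsv(c)[...,2]<40
    for a,ce,bb,_ in blobs(m,60): print(f,a,ce.round(),bb)
E
```

```text
foot top [array([0.4605, 0.3466]), array([0.4579, 0.3069]), array([0.3435, 0.3054]), array([0.3451, 0.3467])]
foot sc [array([0.4604, 0.3114]), array([0.3486, 0.3085]), array([0.3444, 0.3414]), array([0.4602, 0.3449])]
pin tip [0.4466 0.3162] [0.4469 0.3235]
grip top [0.3699 0.332 ] [0.3675 0.3189]
rodmat top [array([0.4797, 0.3889]), array([0.5039, 0.2844]), array([0.3309, 0.2431]), array([0.3063, 0.3481])]
tub top [array([ 0.799 , -0.1407]), array([ 0.7935, -0.397 ]), array([ 0.6066, -0.3924]), array([ 0.6125, -0.1339])]
tub sc [array([ 0.7939, -0.3927]), array([ 0.6118, -0.3908]), array([ 0.6234, -0.1417]), array([ 0.8025, -0.1202])]
shelf top [array([ 0.859 , -0.0597]), array([ 0.8491, -0.4793]), array([ 0.6287, -0.4728]), array([ 0.6408, -0.0561])]
postbases [array([ 0.6514, -0.0687]), array([ 0.6409, -0.4611])] [array([ 0.652 , -0.0725]), array([ 0.8463, -0.0797])]
can rim ctr [ 0.4948 -0.0254] [ 0.4933 -0.0303]
canmat [array([0.5511, 0.056 ]), array([ 0.5566, -0.0908]), array([ 0.4101, -0.0958]), array([0.4049, 0.0512])]
top 598 [ 65. 208.] [  7 187 119  48]
top 1426 [309. 281.] [279 250  83  52]
top 109 [  1. 289.] [  0 268   3  54]
top 1610 [192. 303.] [167 270  48  67]
top 214 [473. 299.] [462 281  23  37]
top 428 [536. 434.] [517 410  40  51]
top 270 [540. 471.] [530 462  19  18]
sc 62 [567.   4.] [559   0  15  11]
sc 345 [412.  14.] [400   2  25  24]
sc 936 [325.  49.] [304  27  43  52]
sc 1074 [374.  80.] [351  67  48  30]
sc 241 [341. 102.] [333  93  17  18]
sc 145 [379. 107.] [372 101  14  12]
sc 118 [298. 147.] [282 145  35   4]
sc 75 [397. 157.] [381 148  33  18]
sc 94 [326. 217.] [319 209  15  17]
sc 157 [328. 257.] [319 250  17  14]
sc 318 [495. 294.] [486 280  19  30]
sc 158 [445. 349.] [436 335  18  31]
sc 149 [459. 369.] [447 358  24  22]
```

```bash
cat >> h.py <<'E'
def ori(d,j):
    d=np.array(d,float);d/=np.linalg.norm(d);j=np.array(j,float);j-=d*(j@d);j/=np.linalg.norm(j)
    return R.from_matrix(np.stack([d,j,np.cross(d,j)],1))
def tcp(grasp,Rt): return np.array(grasp)-Rt.as_matrix()[:,0]*.003
def Rz(a): return R.from_euler('z',a)
def down(yaw): # jaws along direction yaw (angle of jaw axis from world x)
    return ori((0,0,-1),(np.cos(yaw),np.sin(yaw),0))
def canpose(axis_xy,zh,psi,phi,tau,flip=1):
    """TCP pose to hold can with its axis (at handle height zh) at axis_xy, yaw psi, rolled phi about handle; tau tool tilt toward can"""
    C=Rz(psi)*R.from_euler('x',phi)
    rt=C*ori((np.sin(tau),0,-np.cos(tau)),(0,flip,0))
    g=np.array([*axis_xy,zh])+C.apply([-.13,0,0])
    return tcp(g,rt),rt
E
python3 - <<'E'
from h import *
q0=manip.get_joint_positions(); print(np.round(q0,2))
# rod & mounts
for nm,p in dict(rod=(.370,.3255,.16),A=(.62,.102,.3),C=(.605,.294,.3),can=(.494,-.028,.2),ins=(.53,.29,.2),ins0=(.45,.28,.2),insA=(.545,.1,.2)).items():
    for yaw in (0,np.pi/2,np.pi,-np.pi/2):
        q=manip.solve_ik(p,down(yaw+.05).as_rotvec()); print(nm,round(yaw,2),None if q is None else np.round(q,2))
psi=-.028; c,s=np.cos(psi),np.sin(psi); tub=np.array([.705,-.265])
for tau in np.radians([0,15,30,45,60,75,90]):
  for fl in(1,-1):
    out=[]
    pk=manip.solve_ik(*[v if i==0 else v.as_rotvec() for i,v in enumerate(canpose((.494,-.028),.058,np.pi/2,0,tau,fl))])
    for sg in (1,-1):
        ok=[]
        for phi in np.radians([0,30,60,90,105,120]):
            off=np.array([-.02,.04*sg]); ax=tub+[c*off[0]-s*off[1],s*off[0]+c*off[1]]
            p,r=canpose(ax,.138,psi,sg*phi,tau,fl); q=manip.solve_ik(p,r.as_rotvec()); ok.append(0 if q is None else 1)
        out.append(ok)
    print(round(np.degrees(tau)),fl,None if pk is None else np.round(pk,2),out)
E
```

```text
[-1.12  0.42  1.63  0.    1.09 -0.02]
rod 0 [0.7  0.33 1.97 0.   0.84 0.65]
rod 1.57 [ 0.7   0.33  1.97 -0.    0.84 -0.92]
rod 3.14 [ 0.7   0.33  1.97  0.    0.84 -2.49]
rod -1.57 [ 0.7   0.33  1.97 -0.    0.84  2.22]
A 0 [0.14 0.36 1.56 0.   1.23 0.09]
A 1.57 [ 0.14  0.36  1.56 -0.    1.23 -1.48]
A 3.14 None
A -1.57 [ 0.14  0.36  1.56 -0.    1.23  1.66]
C 0 [0.43 0.43 1.45 0.   1.26 0.38]
C 1.57 [ 0.43  0.43  1.45 -0.    1.26 -1.19]
C 3.14 None
C -1.57 [ 0.43  0.43  1.45 -0.    1.26  1.96]
can 0 [-0.08  0.27  1.94  0.    0.93 -0.13]
can 1.57 [-0.08  0.27  1.94 -0.    0.93 -1.7 ]
can 3.14 None
can -1.57 [-0.08  0.27  1.94 -0.    0.93  1.44]
ins 0 [0.48 0.43 1.7  0.   1.01 0.43]
ins 1.57 [ 0.48  0.43  1.7  -0.    1.01 -1.14]
ins 3.14 None
ins -1.57 [ 0.48  0.43  1.7  -0.    1.01  2.  ]
ins0 0 [0.53 0.32 1.86 0.   0.95 0.48]
ins0 1.57 [ 0.53  0.32  1.86 -0.    0.95 -1.09]
ins0 3.14 None
ins0 -1.57 [ 0.53  0.32  1.86 -0.    0.95  2.05]
insA 0 [0.16 0.36 1.81 0.   0.97 0.11]
insA 1.57 [ 0.16  0.36  1.81 -0.    0.97 -1.46]
insA 3.14 None
insA -1.57 [ 0.16  0.36  1.81 -0.    0.97  1.68]
0 
[... 445 characters left out ...]
 1], [1, 0, 0, 0, 0, 0]]
45 1 [-0.67  0.78  1.73  0.62  1.25  2.08] [[1, 0, 0, 0, 0, 0], [1, 1, 1, 1, 1, 1]]
45 -1 [-0.67  0.78  1.73  0.62  1.25 -1.06] [[1, 1, 1, 1, 1, 1], [1, 1, 0, 0, 0, 0]]
60 1 [-0.73  0.91  1.64  0.71  1.47  2.  ] [[1, 1, 0, 0, 0, 0], [1, 1, 1, 1, 1, 1]]
60 -1 [-0.73  0.91  1.64  0.71  1.47 -1.14] [[1, 1, 1, 1, 1, 1], [1, 1, 0, 0, 0, 0]]
75 1 [-0.76  1.05  1.55  0.78  1.69  1.95] [[1, 1, 0, 0, 0, 0], [1, 1, 1, 1, 1, 1]]
75 -1 [-0.76  1.05  1.55  0.78  1.69 -1.19] [[1, 1, 1, 1, 1, 1], [1, 1, 0, 0, 0, 0]]
90 1 [-0.77  1.19  1.47  0.86  1.9   1.93] [[1, 1, 1, 0, 0, 0], [1, 1, 1, 1, 1, 1]]
90 -1 [-0.77  1.19  1.47  0.86  1.9  -1.21] [[1, 1, 1, 1, 1, 1], [1, 1, 0, 0, 0, 0]]
```

```bash
python3 - <<'E'
from h import *
r=down(np.pi/2+.01).as_rotvec()
p=np.array([.3705,.3258,0])
manip.command_gripper(.06,80)
manip.move_to(p+[0,0,.30],r); print(manip.get_time())
t=manip.camera("top"); s=manip.camera("scene"); save(s,"s3.png",(380,200,540,400),3)
manip.servo_line(p+[0,0,.003+.155+.003],r,rate=.15)
print(manip.get_time(),manip.get_contact_force().round(1))
save(manip.camera("scene"),"s4.png",(380,200,540,400),3)
E
```

```text
3.8
4.975 [-0.4  0.3  1.3]
```

View pics/s4.png

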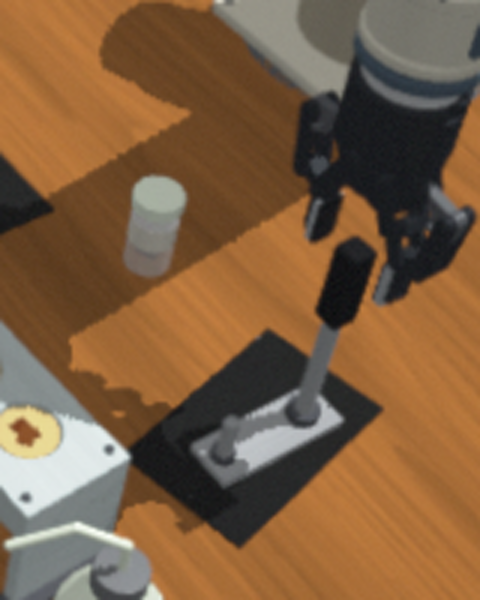

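```bash
python3 - <<'E'
from h import *
s=manip.camera("scene")
print(manip.get_position(),manip.get_joint_positions().round(2),manip.get_width())
for P in [(.37,.296,.14),(.37,.356,.14),(.37,.326,.188)]: print(((proj(s,P)-[380,200])*3).round())
save(s,"s5.png",(380,200,540,400),3)
E
```

```text
[0.37105302 0.32625429 0.16192343] [ 0.7   0.33  1.97 -0.    0.84 -0.88] 0.059925224112389944
[314. 271.]
[372. 328.]
[358. 250.]
```

View pics/s5.png

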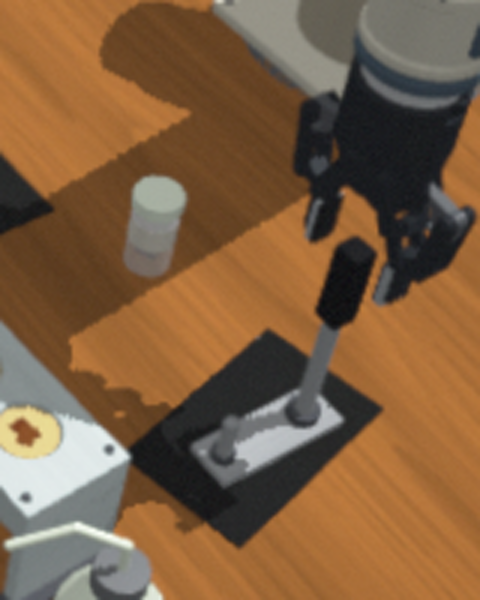

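```bash
python3 - <<'E'
from h import *
r=manip.get_ee_rot(); p=manip.get_position()
manip.servo_line([.3705,.3258,.152],rate=.1); print(manip.get_contact_force().round(1))
manip.command_gripper(0.0,80); print(manip.get_width(),manip.get_contact_force().round(1),manip.get_position(),manip.get_time())
s=manip.camera("scene");save(s,"s6.png",(380,200,540,400),3)
E
```

```text
[ 0.5 -0.2  0.2]
0.020916692136998715 [-1.5  0.3  5. ] [0.3706572  0.32606433 0.15243556] 5.7583
```

View pics/s6.png

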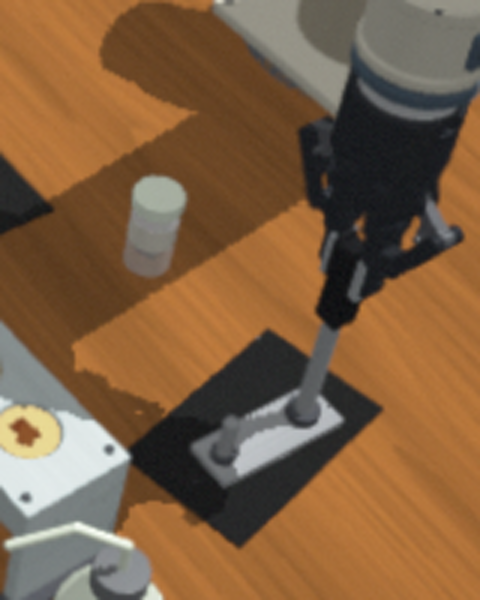

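```bash
cat >> h.py <<'E'
YR=.077
ZF=.1494  # tcp z minus foot z
RC=np.array([[.6196,.102],[.610,.2293],[.6048,.2937]])
ux=np.array([np.cos(YR),np.sin(YR)])
E
python3 - <<'E'
from h import *
r=down(np.pi/2+YR).as_rotvec()
x,y=.3705,.3258
manip.servo_line([x,y,ZF+.020],rate=.1)
st=RC[2]-.142*ux
manip.servo_line([*st,ZF+.015],r,rate=.12)
print(manip.get_width(),manip.get_position(),manip.get_contact_force().round(1),manip.get_time())
s=manip.camera("scene");save(s,"s7.png",(330,200,530,400),3)
t=manip.camera("top");save(t,"t7.png",(130,170,330,350),3)
P=np.array([*(st+.076*ux),.063]); print("pin pred",(proj(s,P)-[330,200])*3,(proj(t,P)-[130,170])*3)
E
```

```text
0.02101279585251218 [0.46253074 0.28275077 0.164121  ] [ 0.1 -0.6 -4.3] 7.1333
pin pred [247.38437354 426.86297104] [199.15161902 255.65194502]
```

View pics/s7.png

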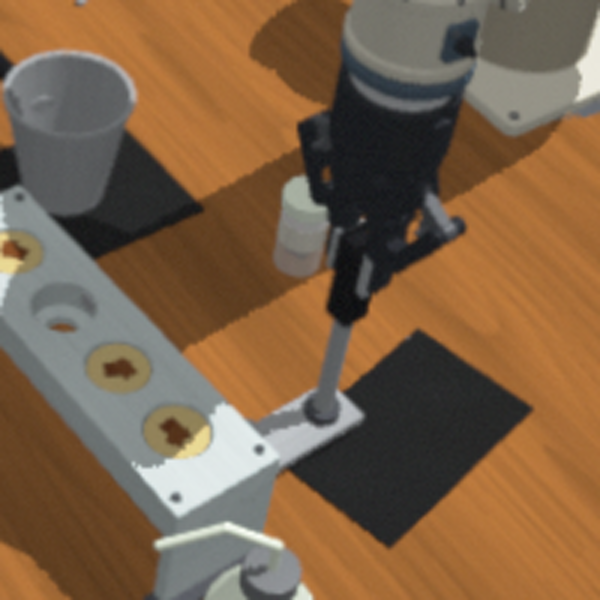

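View pics/t7.png

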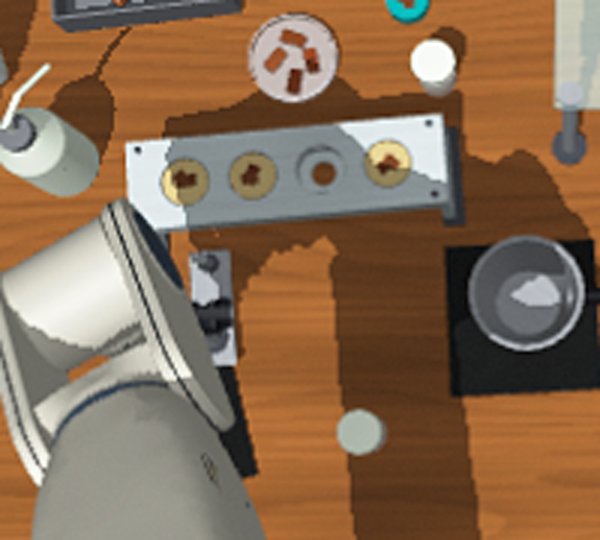

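```bash
python3 - <<'E'
from h import *
s=manip.camera("scene");t=manip.camera("top")
st=RC[2]-.142*ux
f=lambda c,o,uv,z:onz(c,(o[0]+uv[0]/3-.33,o[1]+uv[1]/3-.33),z)[:2]
print("tgt pin",st+.076*ux,"shank",st)
print("top pin tip",f(t,(130,170),(208,262),.063))
print("top foot front corners mid",f(t,(130,170),(210,251),.023),"pred",st+.089*ux)
print("sc shank base",f(s,(330,200),(323,412),.023))
print("sc foot back corners",f(s,(330,200),(363,416),.023),f(s,(330,200),(338,388),.023),"pred",st-.025*ux+.02*np.array([-ux[1],ux[0]]),st-.025*ux-.02*np.array([-ux[1],ux[0]]))
c=t; save(t,"t8.png",(185,245,215,300),10); save(s,"s8.png",(400,310,470,370),8)
E
```

```text
tgt pin [0.53899556 0.28862302] shank [0.46322075 0.2827768 ]
top pin tip [0.53367242 0.28096475]
top foot front corners mid [0.54955172 0.28773842] pred [0.55195704 0.28962303]
sc shank base [0.46018427 0.28056013]
sc foot back corners [0.43666424 0.29792372] [0.43663433 0.26806104] pred [0.43675635 0.30079444] [0.43983331 0.26091296]
```

View pics/t8.png

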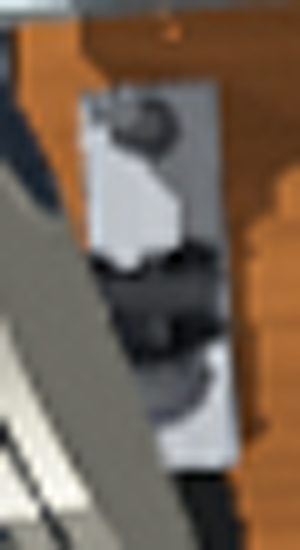

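View pics/s8.png

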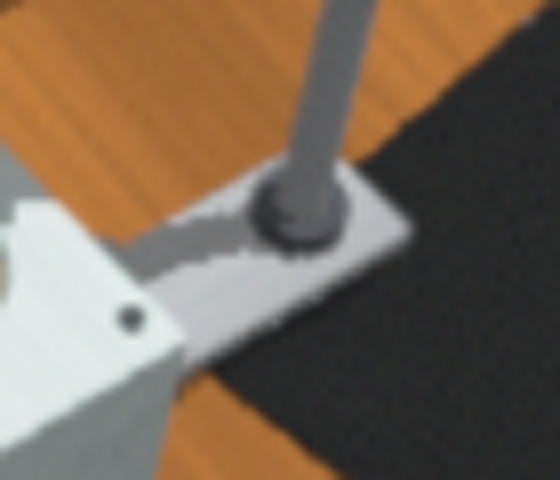

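```bash
cat >> h.py <<'E'
COR=np.array([.0026,.003])
def poke(i,fmax=.0525):
    sh=RC[i]-.076*ux+COR
    f0=manip.get_contact_force()[2]
    manip.servo_line([*sh,ZF+.031],rate=.06)
    f1=manip.get_contact_force()[2]; print("tip .079 dF",round(f1-f0,1))
    if f1-f0<-2.0:
        print("deck contact?"); return False
    manip.servo_line([*sh,ZF+.038],rate=.05); print("dF",round(manip.get_contact_force()[2]-f0,1))
    manip.servo_line([*sh,ZF+fmax],rate=.05); print("dF",round(manip.get_contact_force()[2]-f0,1),manip.get_position().round(4))
    return True
E
python3 - <<'E'
from h import *
sh=RC[2]-.076*ux+COR
manip.servo_line([*sh,ZF+.015],rate=.1)
print(manip.get_contact_force().round(1))
print(poke(2),manip.get_time())
s=manip.camera("scene");save(s,"s9.png",(300,200,500,400),3)
E
```

```text
[-0.4 -0.7 -3.6]
tip .079 dF -0.6
dF -1.6
dF -1.3 [0.532  0.2911 0.2026]
True 9.325
```

View pics/s9.png

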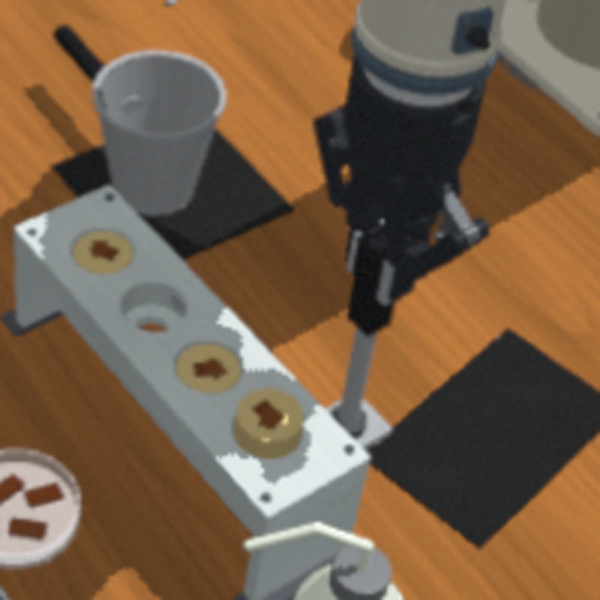

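The mount at scene (390,338) now stands proud. On to the other two.

```bash
python3 - <<'E'
from h import *
for i in (1,0):
    p=manip.get_position()
    sh=RC[i+1]-.076*ux+COR
    manip.servo_line([*sh,ZF+.015],rate=.08)
    sh=RC[i]-.076*ux+COR
    manip.servo_line([*sh,ZF+.015],rate=.12)
    if not poke(i): break
print(manip.get_time(),manip.get_width())
s=manip.camera("scene");save(s,"s10.png",(260,180,500,380),3)
E
```

```text
tip .079 dF -0.4
dF 0.1
dF 0.9 [0.5372 0.2266 0.2026]
tip .079 dF 0.6
dF 1.0
dF 0.8 [0.5468 0.0992 0.2025]
14.8167 0.020958353058164927
```

View pics/s10.png

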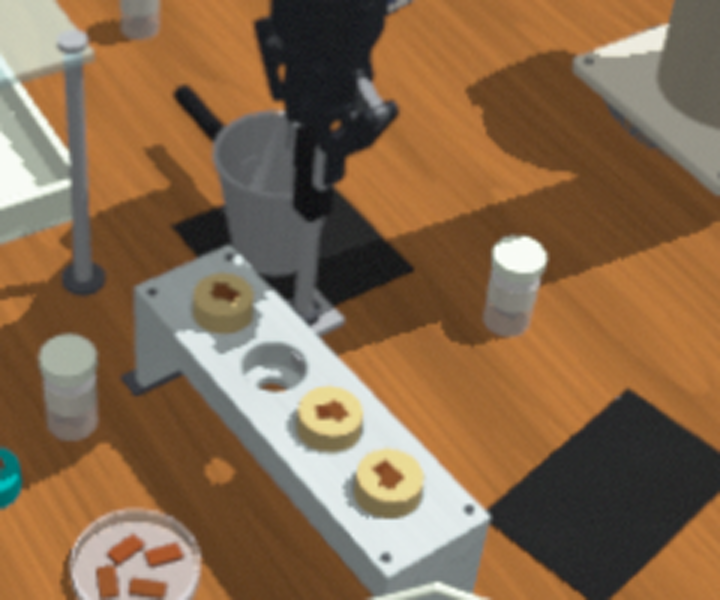

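All three mounts stand proud (scene crop (222,300), (328,418), (388,482)). Now I'll return the rod by the way it came in.

```bash
python3 - <<'E'
from h import *
sh=RC[0]-.076*ux+COR
manip.servo_line([*sh,ZF+.015],rate=.1)
manip.servo_line([*(RC[2]-.076*ux+COR),ZF+.015],rate=.2)
manip.servo_line([*(RC[2]-.145*ux+COR),ZF+.015],rate=.15)
a=.1; sh=np.array([.404,.318])-.032*np.array([np.cos(a),np.sin(a)])+COR
r=down(np.pi/2+a).as_rotvec()
manip.servo_line([*sh,ZF+.02],r,rate=.15)
f0=manip.get_contact_force()[2]
manip.servo_line([*sh,ZF+.0035],r,rate=.05); print("dF",manip.get_contact_force()[2]-f0)
manip.servo_line([*sh,ZF+.0025],r,rate=.03); print("dF",manip.get_contact_force()[2]-f0)
manip.command_gripper(.06); manip.hold(.2)
manip.servo_line([*sh,.33],r,rate=.25)
print(manip.get_time())
s=manip.camera("scene");save(s,"s11.png",(260,180,500,380),3)
t=manip.camera("top");save(t,"t11.png",(110,170,350,350),3)
E
```

```text
dF 2.5550225816005403
dF 13.944389159104585
20.1333
```

View pics/s11.png

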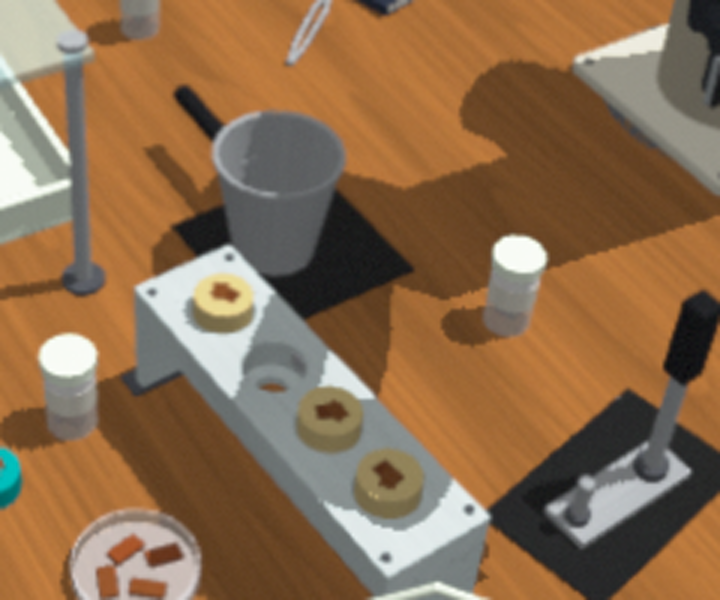

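View pics/t11.png

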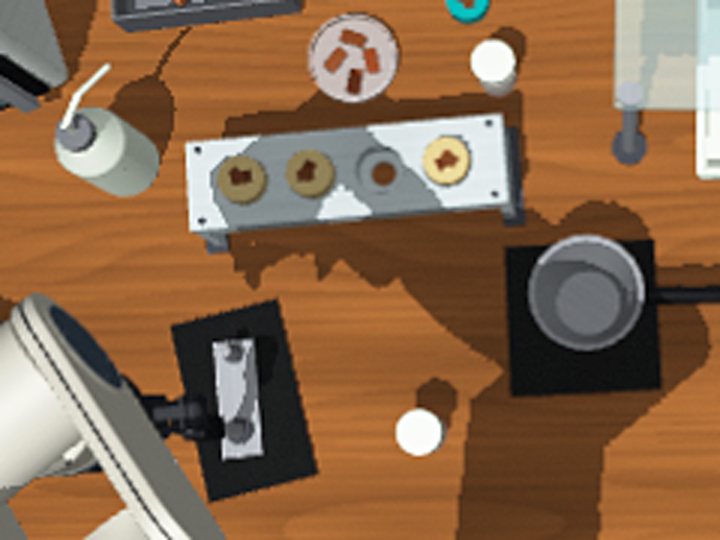

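```bash
python3 - <<'E'
from h import *
s=manip.camera("scene");t=manip.camera("top")
print("can",onz(t,(110+586.5/3-.33,170+293/3-.33),.108),onz(s,(260+278/3-.33,180+153/3-.33),.108))
r=down(YR).as_rotvec()
manip.command_gripper(.060,40)
manip.move_to([*RC[2],.25],r); 
manip.servo_line([*RC[2],.134],r,rate=.15)
print(manip.get_time(),manip.get_contact_force().round(1))
s=manip.camera("scene");save(s,"s12.png",(320,240,480,380),4)
t=manip.camera("top");
E
```

```text
can [ 0.49386483 -0.02585057  0.108     ] [ 0.49536339 -0.02998732  0.108     ]
22.7 [ 1.1 -0.4  0.1]
```

View pics/s12.png

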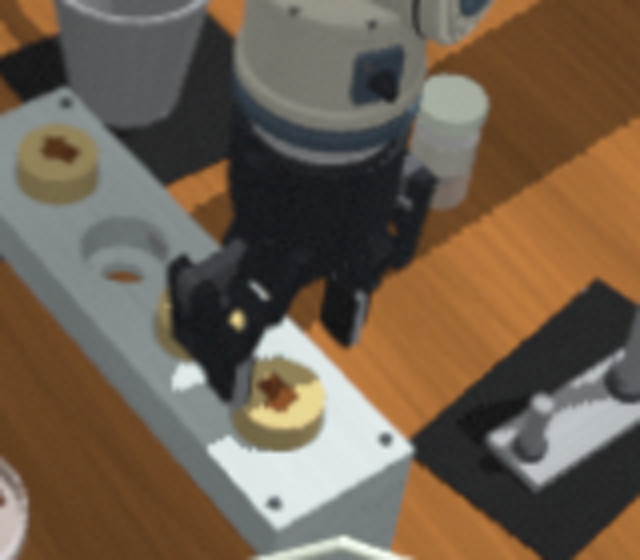

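```bash
python3 - <<'E'
from h import *
s=manip.camera("scene"); print(manip.get_position(),manip.get_width())
for z in(.112,.123,.134):
  for o in (-.03,-.0375,.03,.0375):
    print(z,o,((proj(s,[*(RC[2]+o*ux),z])-[320,240])*4).round())
print("ctr top",((proj(s,[*RC[2],.123])-[320,240])*4).round())
# closing on air higher up would show; triangulate tip using view
E
```

```text
[0.60552873 0.29404994 0.13535785] 0.060135538482762006
0.112 -0.03 [326. 380.]
0.112 -0.0375 [338. 373.]
0.112 0.03 [229. 434.]
0.112 0.0375 [217. 441.]
0.123 -0.03 [329. 366.]
0.123 -0.0375 [341. 359.]
0.123 0.03 [231. 420.]
0.123 0.0375 [219. 427.]
0.134 -0.03 [331. 352.]
0.134 -0.0375 [343. 345.]
0.134 0.03 [233. 405.]
0.134 0.0375 [220. 412.]
ctr top [281. 392.]
```

```bash
python3 - <<'E'
from h import *
f0=manip.get_contact_force()
for z in (.130,.127,.124,.121):
    manip.servo_line([*RC[2],z],rate=.05); df=manip.get_contact_force()-f0; print(z,df.round(1))
    if abs(df[2])>4: break
s=manip.camera("scene");save(s,"s13.png",(320,240,480,380),4)
E
```

```text
0.13 [ 0.2  0.  -0. ]
0.127 [-0.3 -0.8  0.2]
0.124 [-0.1 -0.3  0.3]
0.121 [-0.3 -0.2 -0. ]
```

View pics/s13.png

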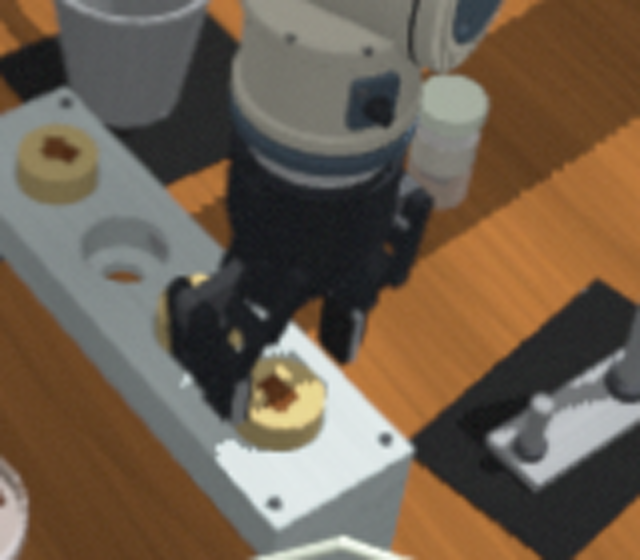

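```bash
python3 - <<'E'
from h import *
f0=manip.get_contact_force()
manip.servo_line([*RC[2],.117],rate=.05); print((manip.get_contact_force()-f0).round(1))
manip.command_gripper(.0,40); print(manip.get_width(),(manip.get_contact_force()-f0).round(1),manip.get_time())
s=manip.camera("scene");save(s,"s14.png",(320,240,480,380),4)
E
```

```text
[-0.4 -1.1 -0.5]
0.04012205389652549 [ 2.5 -0.4  0.7] 24.475
```

View pics/s14.png

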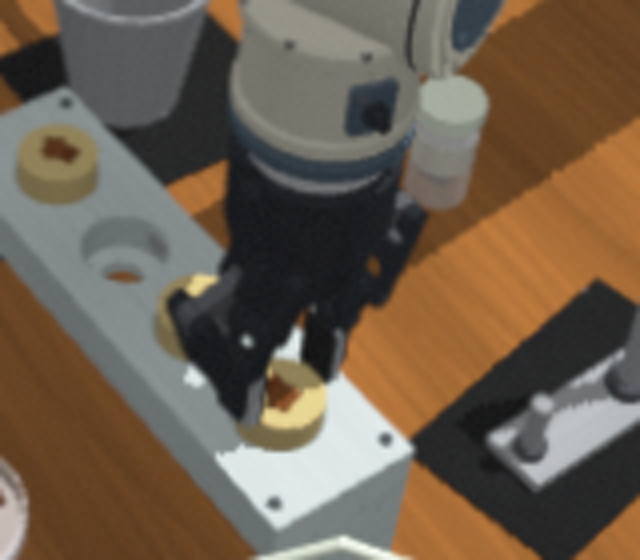

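```bash
python3 - <<'E'
from h import *
f0=manip.get_contact_force()
p=manip.get_position();print(p)
manip.servo_line([*RC[2],.127],rate=.05); print((manip.get_contact_force()-f0).round(1),manip.get_width())
manip.servo_line([*RC[2],.18],rate=.1); print((manip.get_contact_force()-f0).round(1),manip.get_width())
s=manip.camera("scene");save(s,"s15.png",(320,200,480,340),4)
E
```

```text
[0.60548425 0.29384361 0.11738646]
[-2.9  1.  -0.3] 0.04050266021083313
[-2.5  0.2 -0.1] 0.040554893444170764
```

View pics/s15.png

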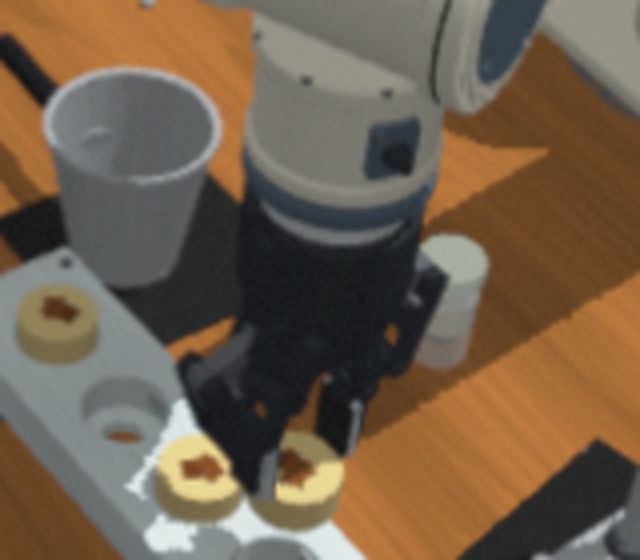

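```bash
python3 - <<'E'
from h import *
s=manip.camera("scene");t=manip.camera("top")
P=lambda p:((proj(s,p)-[320,200])*4).round()
print(manip.get_position())
uy=np.array([-ux[1],ux[0]])
for z in(.180,.186,.192): print(z,P([*RC[2],z]),"near pad edges y-,y+",P([*(RC[2]+.022*ux-.011*uy),z]),P([*(RC[2]+.022*ux+.011*uy),z]))
for z in (.158,.168,.178): print(z,P([*(RC[2]+.022*ux-.011*uy),z]),P([*(RC[2]+.022*ux+.011*uy),z]))
save(s,"s16.png",(360,280,420,340),10)
E
```

```text
[0.60426633 0.29346555 0.17904213]
0.18 [292. 476.] near pad edges y-,y+ [240. 481.] [270. 512.]
0.186 [294. 468.] near pad edges y-,y+ [242. 472.] [271. 503.]
0.192 [295. 459.] near pad edges y-,y+ [243. 464.] [272. 495.]
0.158 [237. 511.] [265. 542.]
0.168 [238. 497.] [267. 528.]
0.178 [240. 483.] [269. 515.]
```

View pics/s16.png

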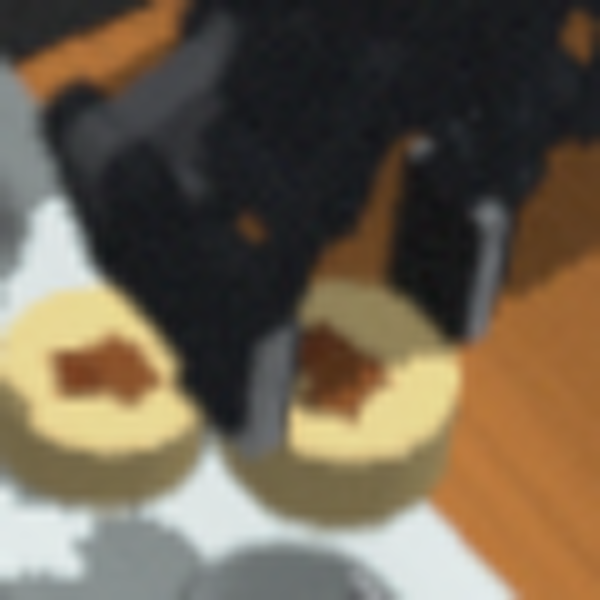

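```bash
cat >> h.py <<'E'
CAN=np.array([.4945,-.028])
def drop(z=.097):
    r=down(YR).as_rotvec()
    p=manip.get_position()
    manip.servo_line([p[0],p[1],.24],r,rate=.2)
    manip.servo_line([*CAN,.24],r,rate=.25)
    w=manip.get_width(); print("w before drop",w)
    manip.servo_line([*CAN,z],r,rate=.15); print(manip.get_contact_force().round(1))
    manip.command_gripper(.052); manip.hold(.15)
    manip.servo_line([*CAN,.24],r,rate=.25)
E
python3 - <<'E'
from h import *
drop(); print(manip.get_time())
s=manip.camera("scene");save(s,"s17.png",(280,180,440,320),4)
t=manip.camera("top");save(t,"t17.png",(170,200,350,320),4)
E
```

```text
w before drop 0.040481062228554625
[ 0.3  0.9 -0.7]
29.9167
```

View pics/s17.png

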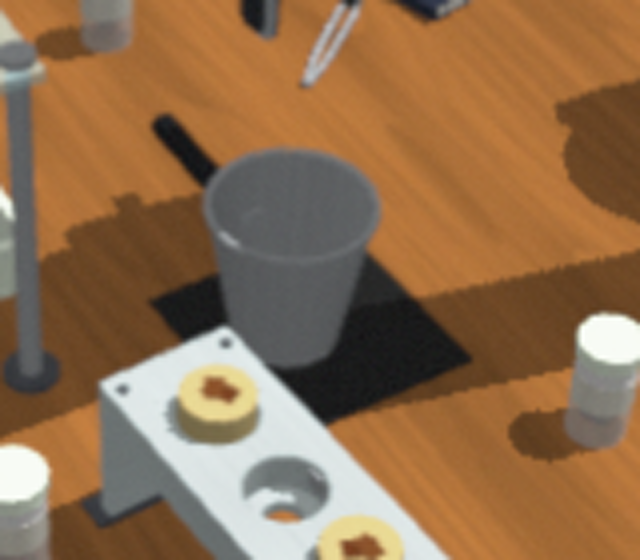

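View pics/t17.png

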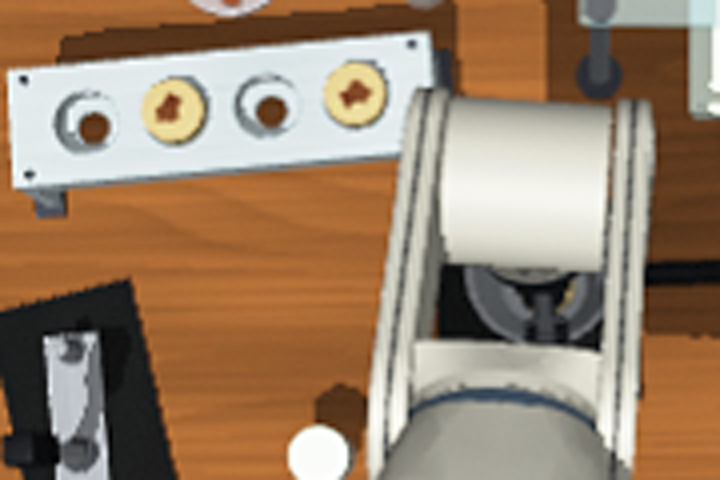

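The first mount is in the can (yellow shows at top crop (570,295)). Next is the second mount.

```bash
cat >> h.py <<'E'
def pick(i,z=.113):
    r=down(YR).as_rotvec()
    manip.command_gripper(.060,40)
    manip.servo_line([*RC[i],.24],r,rate=.25)
    manip.servo_line([*RC[i],.128],r,rate=.15)
    f0=manip.get_contact_force()
    for zz in np.arange(.124,z-.0001,-.0037):
        manip.servo_line([*RC[i],zz],rate=.06); df=(manip.get_contact_force()-f0)[2]
        if abs(df)>4: print("contact",zz,df); manip.servo_line([*RC[i],zz+.003],rate=.05); break
    manip.command_gripper(0.,40); print("w",manip.get_width(),manip.get_position().round(4))
    manip.servo_line([*RC[i],.16],rate=.08)
E
python3 - <<'E'
from h import *
pick(1); print(manip.get_time(),manip.get_width())
s=manip.camera("scene");save(s,"s18.png",(290,200,450,340),4)
E
```

```text
w 0.04051694947486903 [0.6104 0.2294 0.1169]
34.2 0.04083537821257648
```

View pics/s18.png

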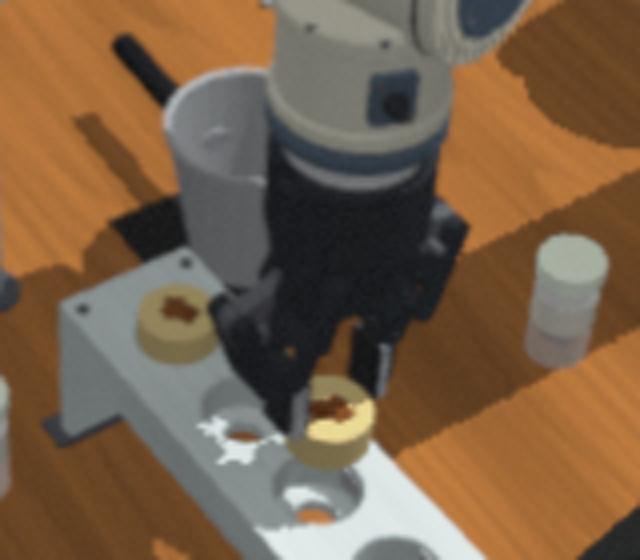

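```bash
python3 - <<'E'
from h import *
drop(.100); pick(0); drop(.104); print(manip.get_time())
manip.servo_line([.42,-.25,.30],rate=.3)
s=manip.camera("scene");save(s,"s19.png",(260,160,460,320),4)
t=manip.camera("top");save(t,"t19.png",(110,180,380,340),2.9)
E
```

```text
w before drop 0.04053757599461853
[ 0.5  0.1 -0.5]
w 0.0405618613053076 [0.62   0.102  0.1168]
w before drop 0.04057664190163932
[-0.1 -0.5 -0.5]
45.675
```

View pics/s19.png

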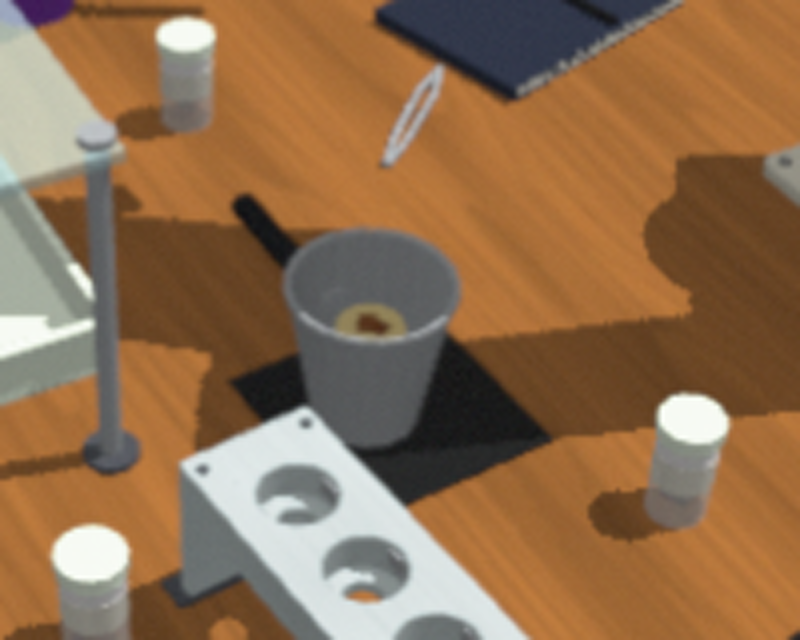

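View pics/t19.png

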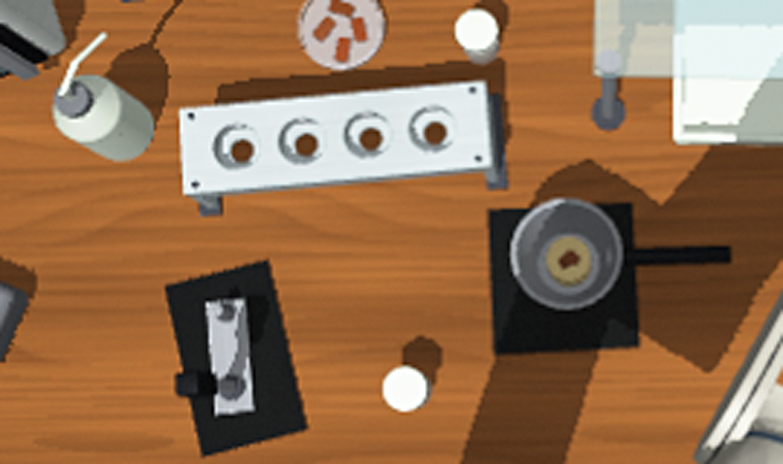

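Top crop: all recesses are empty, the mounts are stacked in the can at (568,260), and the rod stands on its mat. Next I'll find the can's handle.

```bash
python3 - <<'E'
from h import *
s=manip.camera("scene");t=manip.camera("top")
T=lambda x,y,z:onz(t,(110+x/2.9-.33,180+y/2.9-.33),z)[:2]
S=lambda x,y,z:onz(s,(260+x/4-.37,160+y/4-.37),z)[:2]
print("top rim",T(566.5,254.5,.108),"handle end",T(731,254,.058),"near",T(640,256,.058))
print("sc rim",S(372,285,.108),"end",S(240,206,.058),"near",S(288,255,.058))
for zz in(.058,):
  for y in (-.19,-.16,-.13): print(((proj(s,(.4945,y,zz))-[260,160])*4).round(), ((proj(t,(.4945,y,zz))-[110,180])*2.9).round())
E
```

```text
top rim [ 0.49361477 -0.02541388] handle end [ 0.49628457 -0.18790116] near [ 0.49591579 -0.09735811]
sc rim [ 0.49513973 -0.02898483] end [ 0.49891496 -0.18932952] near [ 0.49567289 -0.12960629]
[244. 202.] [732. 255.]
[266. 227.] [702. 255.]
[288. 253.] [672. 256.]
```

```bash
cat >> h.py <<'E'
CAN2=np.array([.4945,-.0275]); PSI0=1.589; PSI=-.028; TUB=np.array([.705,-.265])
def tubp(x,y): c,s=np.cos(PSI),np.sin(PSI); return TUB+[c*x-s*y,s*x+c*y]
def cp(ax,zh,psi,phi,tau,fl,deep=.005,back=0):
    p,r=canpose(ax,zh,psi,phi,tau,fl); d=r.as_matrix()[:,0]
    return p+d*(deep-back),r.as_rotvec()
E
python3 - <<'E'
from h import *
t=manip.camera("top"); print("pot",onz(t,(423,283),.075)[:2])
print(manip.get_joint_positions().round(2))
D=np.radians
for tau in (50,60,70):
  for fl,sg in ((1,-1),(-1,1)):
    print(tau,fl)
    T=D(tau)
    L=[cp(CAN2,.058,PSI0,0,T,fl,back=.1),cp(CAN2,.058,PSI0,0,T,fl),cp(CAN2,.15,PSI0,0,T,fl),cp(tubp(-.2,.04*sg),.17,PSI,0,T,fl),cp(tubp(-.2,.04*sg),.14,PSI,0,T,fl),cp(tubp(-.02,.04*sg),.14,PSI,0,T,fl)]+[cp(tubp(-.02,.04*sg),.14,PSI,sg*D(a),T,fl) for a in(45,90,110,120)]
    for l in L:
        q=manip.solve_ik(*l); print(None if q is None else np.round(q,2),np.round(l[0],3))
E
```

```text
pot [ 0.44637599 -0.3597913 ]
[-0.56  0.14  1.85  0.    1.15 -0.64]
50 1
[-0.76  0.78  1.58  0.58  1.5   2.1 ] [ 0.498 -0.233  0.121]
[-0.68  0.83  1.69  0.65  1.33  2.05] [ 0.497 -0.156  0.057]
[-0.68  0.68  1.7   0.63  1.44  2.13] [ 0.497 -0.156  0.149]
[-1.15  0.36  2.37  1.64  0.76  2.12] [ 0.376 -0.296  0.169]
[-1.15  0.45  2.37  1.74  0.77  1.98] [ 0.376 -0.296  0.139]
[-0.77  0.53  2.14  1.95  0.59  2.16] [ 0.555 -0.301  0.139]
[-0.48  0.63  2.29  3.24  0.88  0.63] [ 0.555 -0.302  0.139]
[-0.33  1.01  2.25  3.54  1.68  0.04] [ 0.555 -0.302  0.14 ]
[-0.36  1.17  2.17  3.49  1.98 -0.2 ] [ 0.555 -0.302  0.14 ]
[-0.4   1.23  2.13  3.42  2.11 -0.35] [ 0.555 -0.302  0.141]
50 -1
[-0.76  0.78  1.58  0.58  1.5  -1.04] [ 0.498 -0.233  0.121]
[-0.68  0.83  1.69  0.65  1.33 -1.1 ] [ 0.497 -0.156  0.057]
[-0.68  0.68  1.7   0.63  1.44 -1.01] [ 0.497 -0.156  0.149]
[-1.01  0.31  2.5   1.88  0.73 -1.16] [ 0.378 -0.216  0.169]
[-1.01  0.43  2.51  2.    0.78 -1.33] [ 0.378 -0.216  0.139]
[-0.61  0.49  2.24  2.23  0.56 -1.14] [ 0.558 -0.221  0.139]
[-0.85  0.68  2.05  1.56  1.06 -0.19] [ 0.558
[... 1960 characters left out ...]
 [ 0.556 -0.301  0.14 ]
[-0.67  1.14  2.2   2.78  1.93 -0.57] [ 0.556 -0.301  0.14 ]
70 -1
[-0.83  1.01  1.42  0.69  1.77 -1.11] [ 0.499 -0.25   0.092]
[-0.74  1.01  1.58  0.75  1.62 -1.17] [ 0.497 -0.156  0.057]
[-0.74  0.86  1.61  0.76  1.71 -1.1 ] [ 0.497 -0.156  0.149]
[-1.2   0.69  2.56  2.    1.27 -1.68] [ 0.378 -0.216  0.169]
[-1.2   0.81  2.55  2.03  1.31 -1.78] [ 0.378 -0.216  0.139]
[-0.7   0.73  2.31  2.45  1.14 -1.5 ] [ 0.558 -0.221  0.139]
[-0.84  0.8   2.2   2.04  1.26 -0.63] [ 0.558 -0.22   0.14 ]
[-0.89  0.97  2.11  1.93  1.55  0.05] [ 0.558 -0.22   0.14 ]
[-0.88  1.06  2.09  1.96  1.69  0.33] [ 0.558 -0.22   0.14 ]
[-0.87  1.09  2.08  1.99  1.76  0.46] [ 0.558 -0.22   0.14 ]
```

```bash
python3 - <<'E'
from h import *
T=np.radians(60)
manip.command_gripper(.05,110)
manip.move_to(*cp(CAN2,.058,PSI0,0,T,1,back=.14))
print(manip.get_time(),manip.get_contact_force().round(1))
s=manip.camera("scene");save(s,"s20.png",(220,100,420,260),4)
t=manip.camera("top");save(t,"t20.png",(250,200,450,340),4)
E
```

```text
49.4083 [ 0.2 -0.6  1.1]
```

View pics/s20.png

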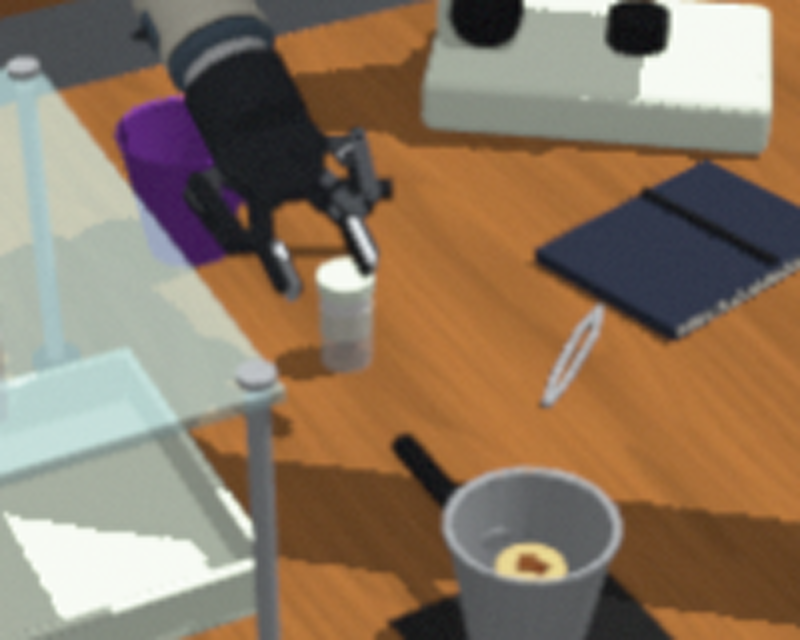

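View pics/t20.png

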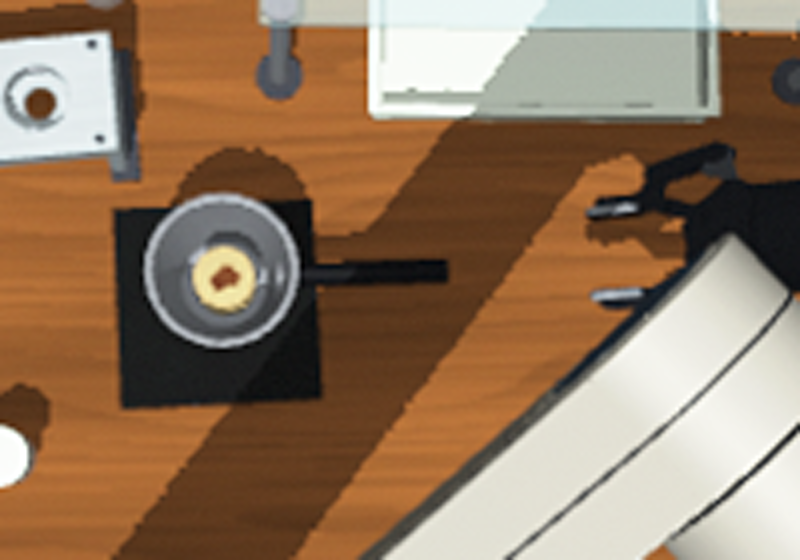

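```bash
python3 - <<'E'
from h import *
t=manip.camera("top");p=manip.get_position();d=R.from_rotvec(manip.get_ee_rot()).as_matrix()[:,0]
print(p,d.round(2),(proj(t,p)-[250,200])*4,(proj(t,p+.012*d)-[250,200])*4)
T=np.radians(60)
for back in (.06,.0):
    manip.servo_line(*cp(CAN2,.058,PSI0,0,T,1,back=back),rate=.12); print(manip.get_contact_force().round(1))
s=manip.camera("scene");save(s,"s21.png",(260,140,420,260),5)
t=manip.camera("top");save(t,"t21.png",(270,220,430,320),5)
E
```

```text
[ 0.499216   -0.27692744  0.12741598] [-0.02  0.87 -0.5 ] [583.49700765 252.26830934] [567.35159065 253.75554498]
[ 0.4 -0.2  0.6]
[ 0.7  0.6 -0.2]
```

View pics/s21.png

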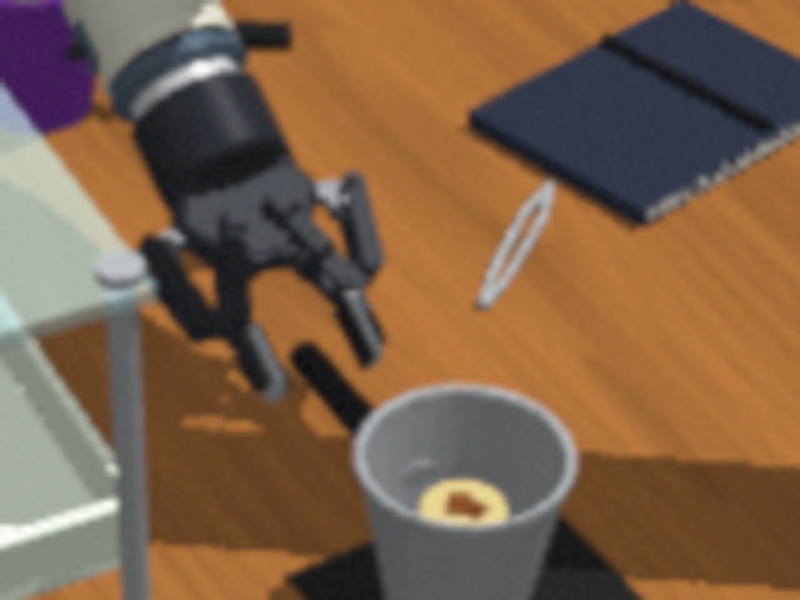

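View pics/t21.png

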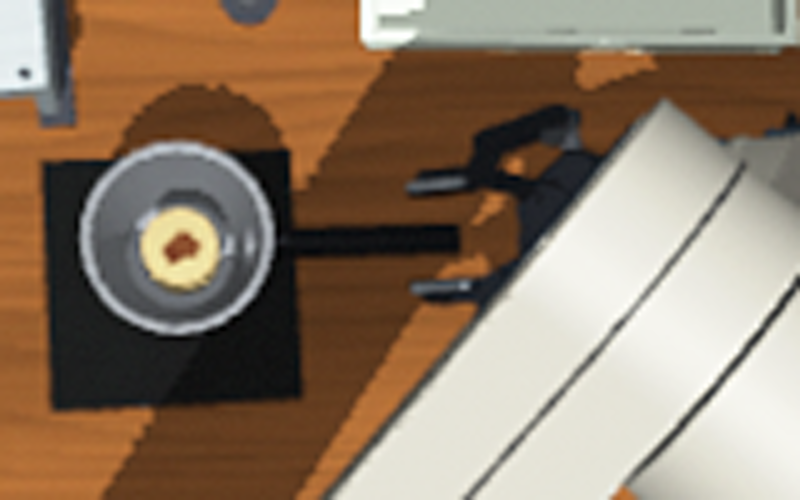

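```bash
python3 - <<'E'
from h import *
T=np.radians(60)
xc=np.array([np.cos(PSI0),np.sin(PSI0)])
p,r=cp(CAN2+.010*xc,.058,PSI0,0,T,1,deep=.010)
manip.servo_line(p,r,rate=.06); print(manip.get_contact_force().round(1))
manip.command_gripper(0,110); print(manip.get_width(),manip.get_contact_force().round(1),manip.get_position().round(4),p)
s=manip.camera("scene");save(s,"s22.png",(260,140,420,260),5)
t=manip.camera("top");save(t,"t22.png",(270,220,430,320),5)
E
```

```text
[ 0.5 -0.8 -0.9]
0.01457279916110187 [ 1.8 -0.6  1.6] [ 0.4969 -0.1417  0.0546] [ 0.49657397 -0.14141894  0.0545    ]
```

View pics/s22.png

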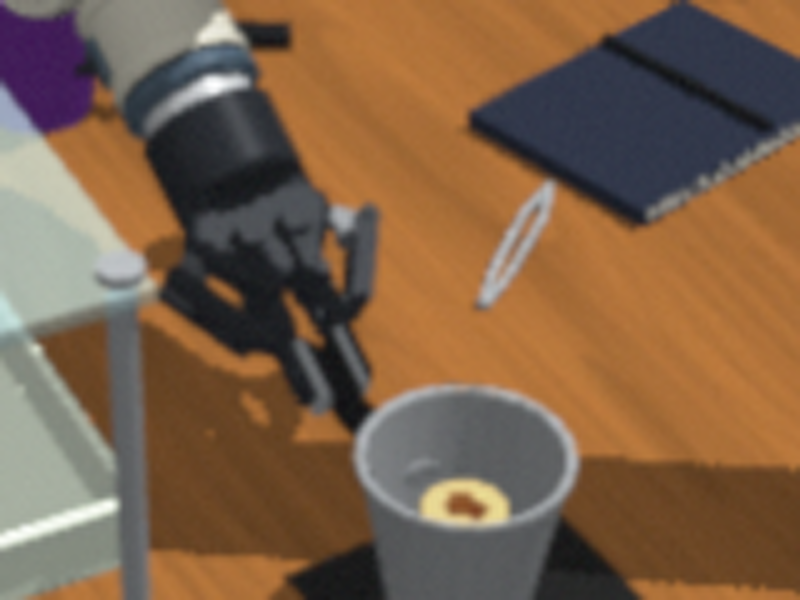

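View pics/t22.png

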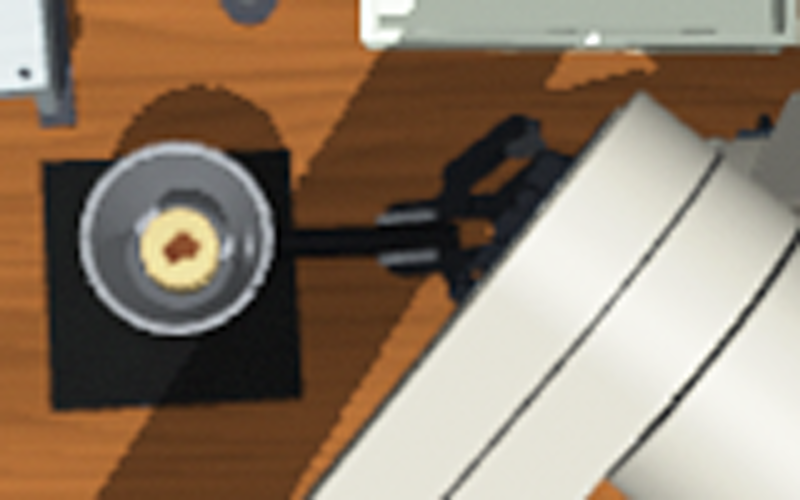

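```bash
cat >> h.py <<'E'
T60=np.radians(60)
def hp(ax,zh,psi,phi): return cp(np.array(ax)+.010*np.array([np.cos(psi),np.sin(psi)]),zh,psi,phi,T60,1,deep=.010)
E
python3 - <<'E'
from h import *
manip.servo_line(*hp(CAN2,.075,PSI0,0),rate=.06); print(manip.get_contact_force().round(1),manip.get_torque().round(2),manip.get_width())
manip.servo_line(*hp(CAN2,.15,PSI0,0),rate=.12); print(manip.get_time())
s=manip.camera("scene");save(s,"s23.png",(260,120,420,260),5)
t=manip.camera("top");save(t,"t23.png",(270,220,430,320),5)
for ax,z,psi,phi in [(CAN2,.15,PSI0,0),(tubp(-.21,-.03),.18,PSI,0),(tubp(-.21,-.03),.142,PSI,0),(tubp(-.02,-.03),.142,PSI,0)]+[(tubp(-.02,-.03),.142,PSI,-np.radians(a)) for a in (30,60,90,110)]:
    q=manip.solve_ik(*hp(ax,z,psi,phi)); print(None if q is None else np.round(q,2))
E
```

```text
[-0.7 -1.  -4.1] [-1.45 -0.01 -0.05] 0.014589012742636027
53.2417
[-0.7   0.77  1.68  0.71  1.55  2.08]
[-1.21  0.46  2.42  1.8   0.97  1.87]
[-1.21  0.59  2.42  1.88  1.    1.72]
[-0.77  0.62  2.18  2.2   0.81  1.9 ]
[-0.63  0.65  2.26  2.78  0.91  1.07]
[-0.5   0.8   2.3   3.14  1.28  0.46]
[-0.45  1.01  2.26  3.25  1.69  0.01]
[-0.47  1.13  2.2   3.2   1.93 -0.29]
```

View pics/s23.png

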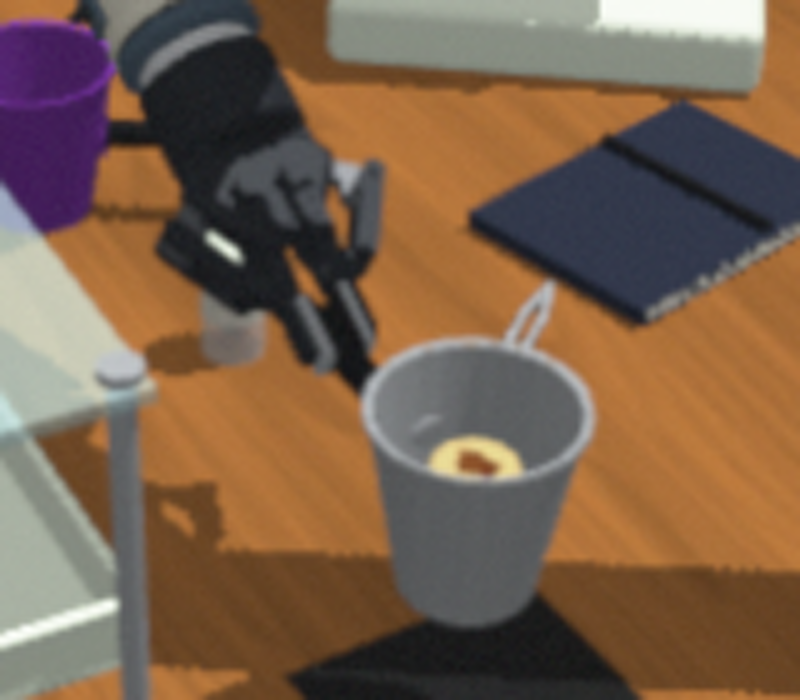

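View pics/t23.png

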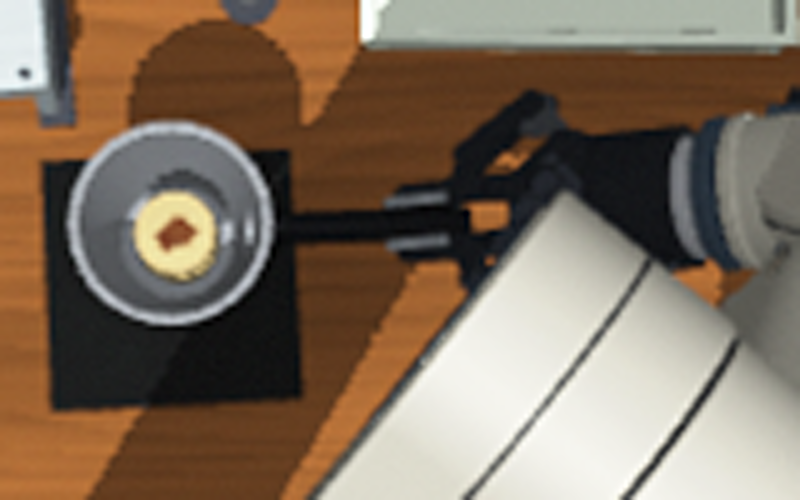

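```bash
python3 - <<'E'
from h import *
manip.servo_line(*hp(CAN2,.18,PSI0,0),rate=.12)
manip.servo_line(*hp(tubp(-.21,-.03),.18,PSI,0),rate=.07)
manip.servo_line(*hp(tubp(-.21,-.03),.142,PSI,0),rate=.1)
print(manip.get_time(),manip.get_contact_force().round(1))
s=manip.camera("scene");save(s,"s24.png",(150,100,390,280),3.3)
t=manip.camera("top");save(t,"t24.png",(290,130,490,280),4)
P=[*tubp(-.21,-.03),.192]; print("rim ctr pred",(proj(s,P)-[150,100])*3.3,(proj(t,P)-[290,130])*4)
P=[*tubp(-.21,-.03),.087]; print("base ctr pred",(proj(s,P)-[150,100])*3.3)
E
```

```text
57.075 [-0.9  0.1 -4.1]
rim ctr pred [506.72359057 165.56901651] [455.85418441 528.77332026]
base ctr pred [508.43344353 272.70838386]
```

View pics/s24.png

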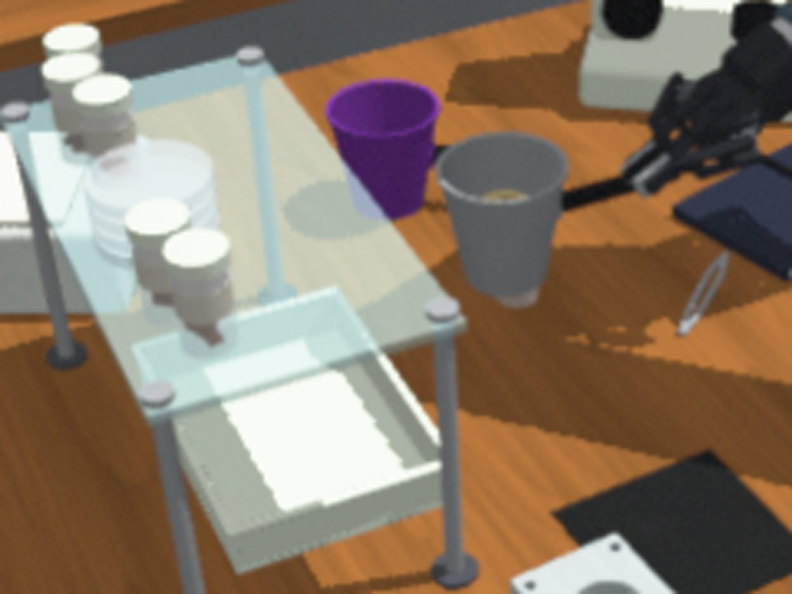

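View pics/t24.png

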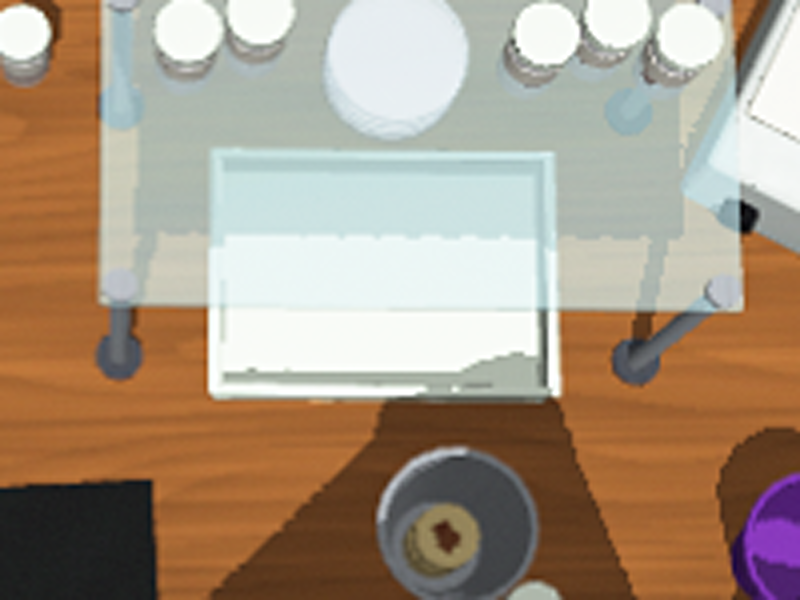

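```bash
python3 - <<'E'
from h import *
A=tubp(-.01,-.03)
manip.servo_line(*hp(tubp(-.21,-.03),.145,PSI,0),rate=.1)
manip.servo_line(*hp(A,.145,PSI,0),rate=.12)
print(manip.get_time(),manip.get_contact_force().round(1))
for a in (15,30,45,60):
    manip.move_to(*hp(A,.145,PSI,-np.radians(a)))
print(manip.get_time(),manip.get_contact_force().round(1),manip.get_torque().round(2),manip.get_width())
s=manip.camera("scene");save(s,"s25.png",(130,100,370,280),3.3)
t=manip.camera("top");save(t,"t25.png",(290,130,490,280),4)
E
```

```text
59.2417 [-0.  -0.8 -3.1]
60.9917 [-1.  -0.6 -3.3] [ 0.54  1.45 -0.02] 0.015023202602809897
```

View pics/s25.png

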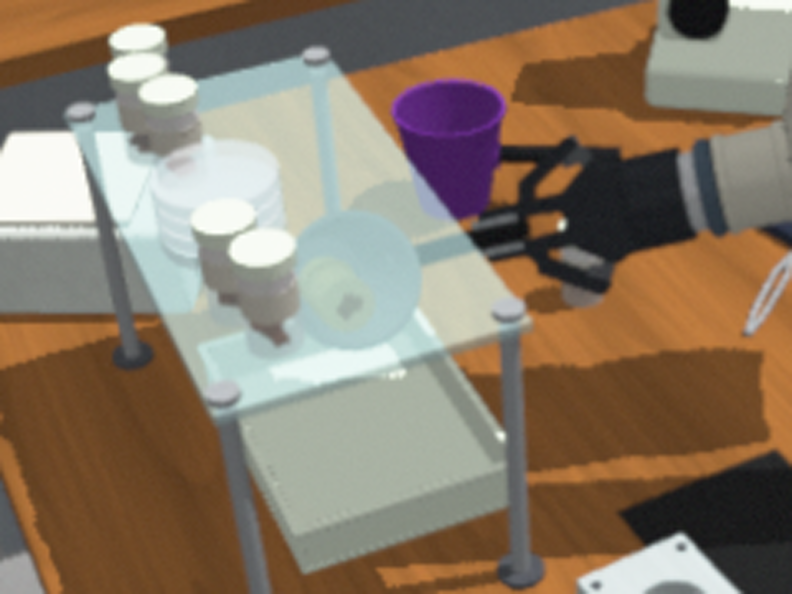

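View pics/t25.png

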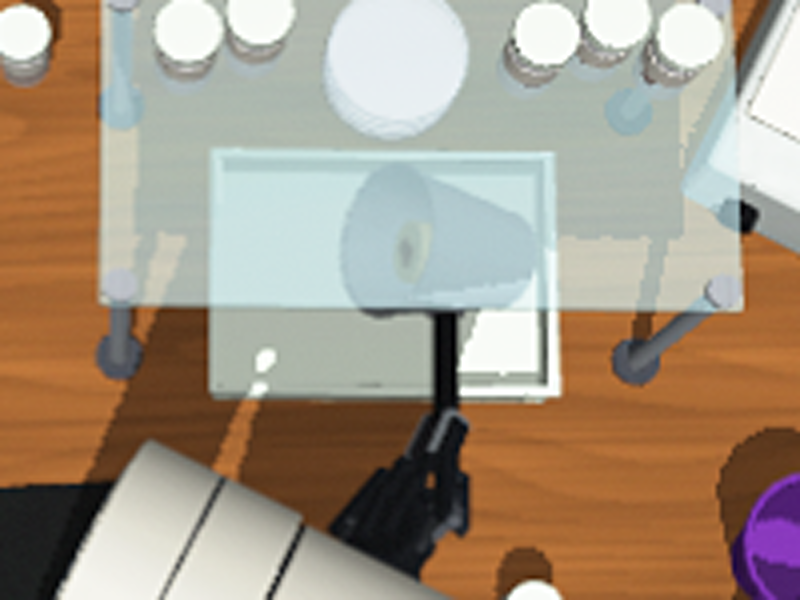

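```bash
python3 - <<'E'
from h import *
A=tubp(-.01,-.03)
for a in (75,90,100,108):
    manip.move_to(*hp(A,.145,PSI,-np.radians(a)))
manip.hold(.8)
print(manip.get_time(),manip.get_contact_force().round(1),manip.get_width())
s=manip.camera("scene");save(s,"s26.png",(130,100,370,280),3.3)
t=manip.camera("top");save(t,"t26.png",(290,130,490,280),4)
E
```

```text
63.0667 [-1.  -1.3 -2.3] 0.014918389053950395
```

View pics/s26.png

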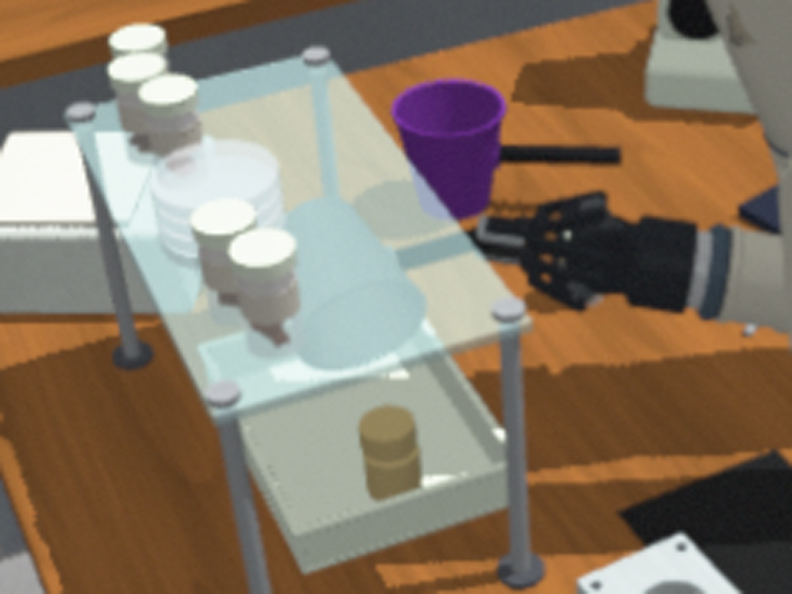

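View pics/t26.png

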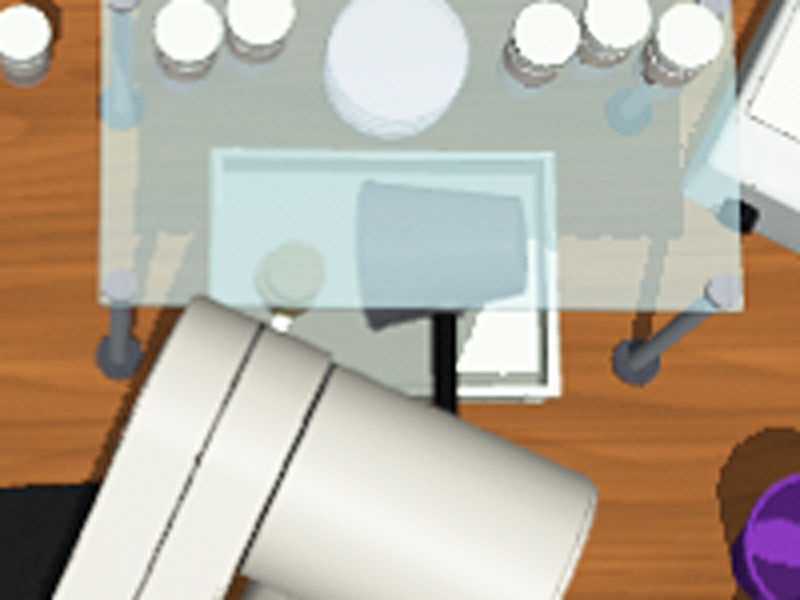

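```bash
python3 - <<'E'
from h import *
A=tubp(-.01,-.03)
for a in (114,120):
    manip.move_to(*hp(A,.145,PSI,-np.radians(a)))
manip.hold(.8)
print(manip.get_time(),manip.get_contact_force().round(1),manip.get_width())
s=manip.camera("scene");save(s,"s27.png",(130,100,370,280),3.3)
t=manip.camera("top");save(t,"t27.png",(290,130,490,280),4)
E
```

```text
64.4667 [-0.   0.8 -2.1] 0.015044381087674703
```

View pics/s27.png

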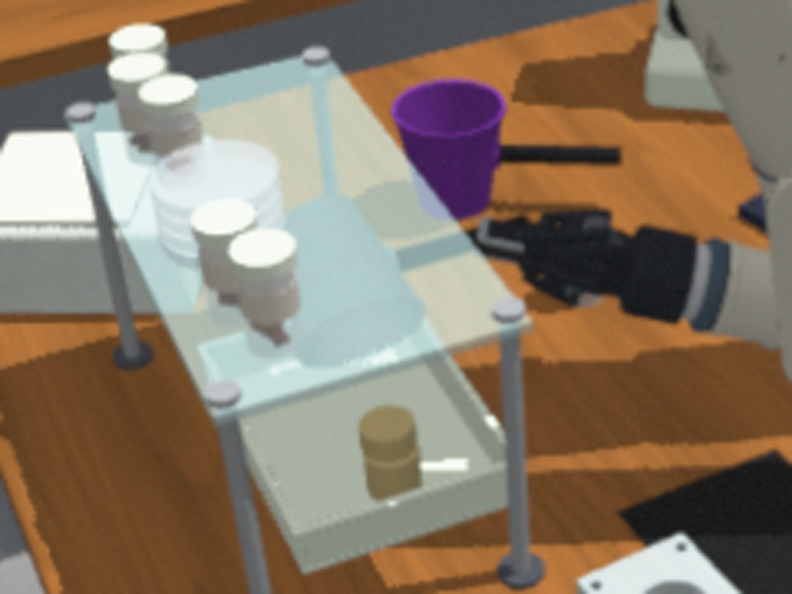

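View pics/t27.png

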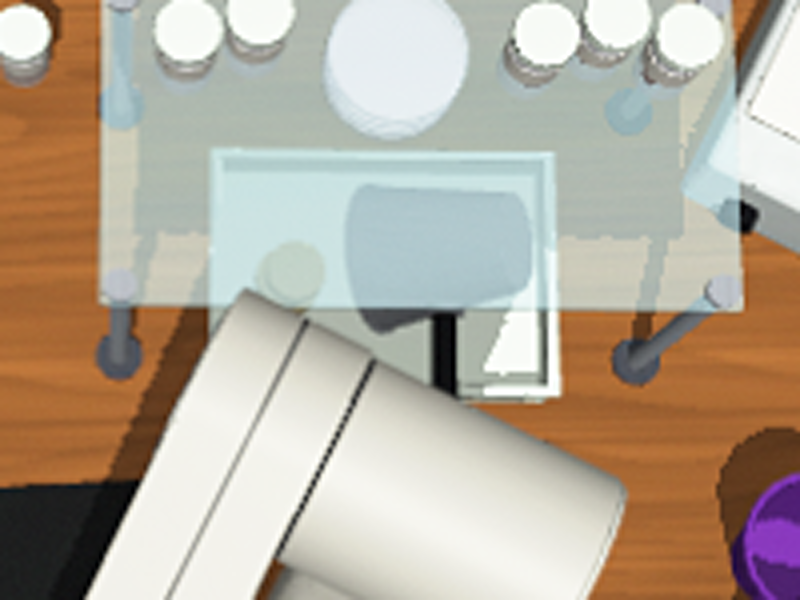

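Wrist load is about 2.2 N, which is the empty can alone (0.22 kg). The third mount is probably hidden under the can, so I'll roll back and look.

```bash
python3 - <<'E'
from h import *
A=tubp(-.01,-.03)
for a in (100,80,60,40,20,0):
    manip.move_to(*hp(A,.145,PSI,-np.radians(a)))
manip.servo_line(*hp(tubp(-.21,-.03),.147,PSI,0),rate=.12)
print(manip.get_time(),manip.get_contact_force().round(1),manip.get_width())
s=manip.camera("scene");save(s,"s28.png",(130,100,370,280),3.3)
t=manip.camera("top");save(t,"t28.png",(290,130,490,280),4)
E
```

```text
69.1667 [-0.1  0.7 -2.8] 0.014825026701060638
```

View pics/s28.png

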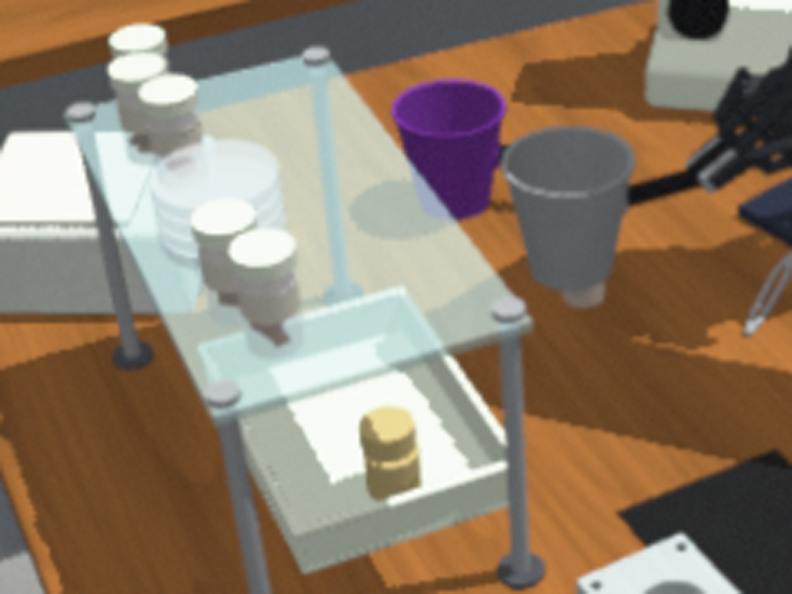

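View pics/t28.png

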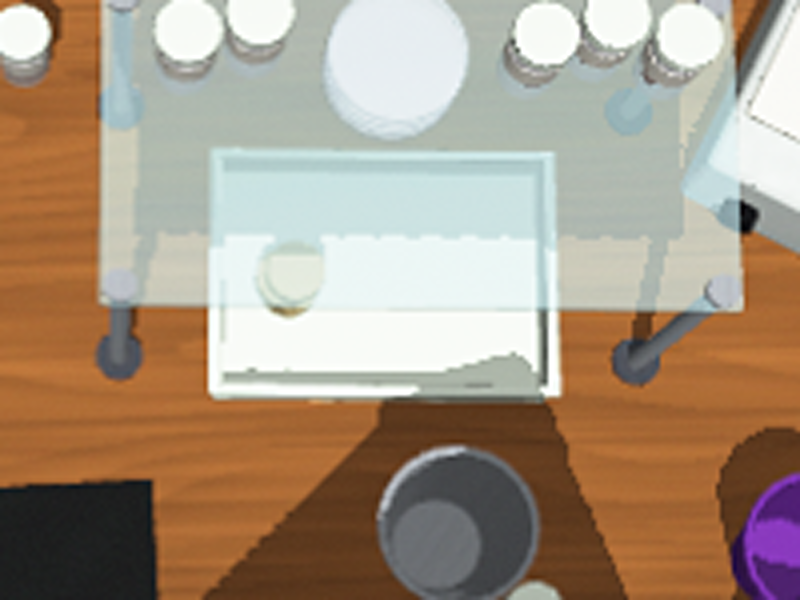

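```bash
python3 - <<'E'
from h import *
s=manip.camera("scene");save(s,"s29.png",(225,210,285,260),12)
t=manip.camera("top");save(t,"t29.png",(340,180,390,220),14)
E
```

```text
(no output)
```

View pics/s29.png

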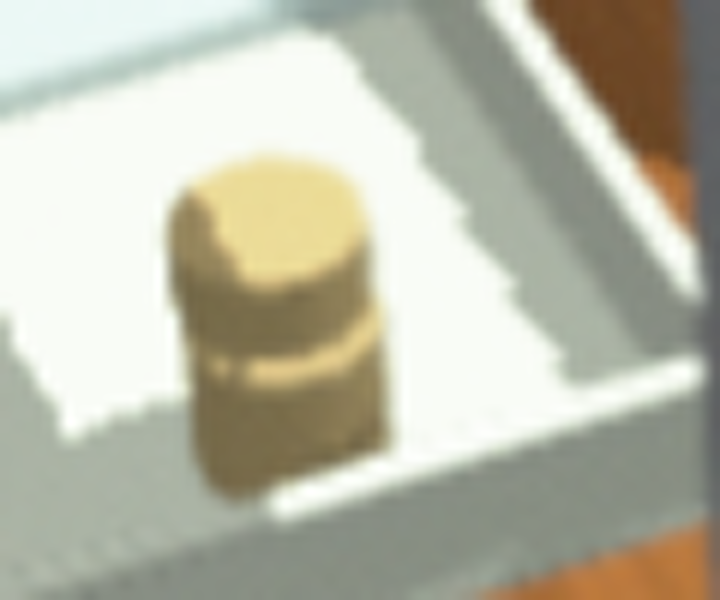

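View pics/t29.png

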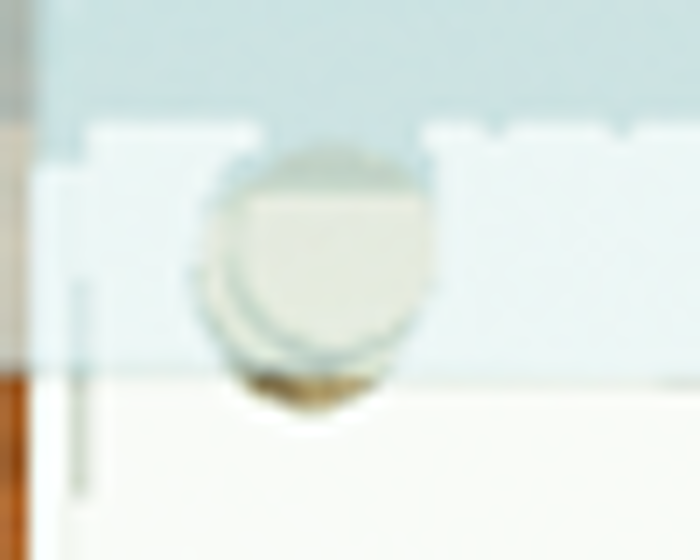

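```bash
python3 - <<'E'
from h import *
s=manip.camera("scene");t=manip.camera("top")
o1,d1=ray(s,(247.6,228.4));o2,d2=ray(t,(363.6,198.9))
A=np.stack([d1,-d2],1);k,_,_,_=np.linalg.lstsq(A,o2-o1,rcond=None)
print(o1+k[0]*d1,o2+k[1]*d2)
o1,d1=ray(s,(225+285/12,210+325/12));o2,d2=ray(t,(340+312/14,180+290/14))
A=np.stack([d1,-d2],1);k,_,_,_=np.linalg.lstsq(A,o2-o1,rcond=None)
print("mid",o1+k[0]*d1,o2+k[1]*d2)
# hypothesised projections
for z in (.004,.026,.048,.070):
    P=[.675,-.20,z]; print(z,(proj(s,P)-[225,210])*12,(proj(t,P)-[340,180])*14)
save(s,"s30.png",(90,90,410,330),2.4)
E
```

```text
[ 0.70029821 -0.20115975  0.06863202] [ 0.69566073 -0.19847387  0.06733498]
mid [ 0.70041686 -0.19916019  0.04095833] [ 0.69647056 -0.19685558  0.03987223]
0.004 [404.52397159 413.95684373] [316.20619757 423.39204242]
0.026 [397.41853897 338.55226395] [324.5126714  402.39846309]
0.048 [390.19937167 261.56418594] [333.04093564 380.84343792]
0.07 [382.86499583 182.95291969] [341.79997045 358.70419682]
```

View pics/s30.png

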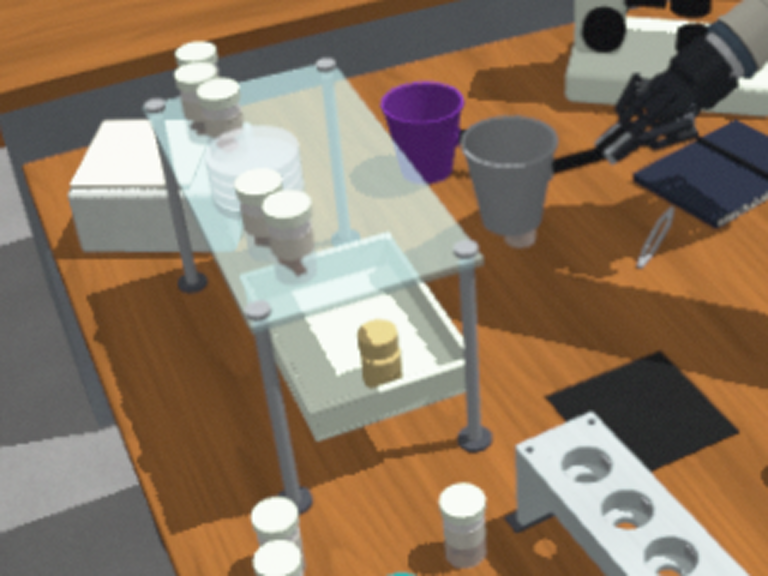

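Triangulated stack top is at 68 mm, so all three mounts are in the tub, stacked on each other at (0.698,-0.20). The top one sits above the 45 mm rim. I'll push it off the stack with the empty can's base, gently and well below the glass, so it lies inside the tub.

```bash
python3 - <<'E'
from h import *
for x,z in ((-.16,.147),(-.16,.117),(-.08,.117),(-.02,.117)):
    q=manip.solve_ik(*hp(tubp(x,.065),z,PSI,0)); print(None if q is None else np.round(q,2))
manip.servo_line(*hp(tubp(-.18,.065),.147,PSI,0),rate=.12)
manip.servo_line(*hp(tubp(-.18,.065),.117,PSI,0),rate=.1)
s=manip.camera("scene");save(s,"s31.png",(200,130,360,270),5)
t=manip.camera("top");save(t,"t31.png",(310,170,430,270),6)
print((proj(s,[*tubp(-.18,.065),.062])-[200,130])*5,(proj(s,[*tubp(-.18,.065),.167])-[200,130])*5, (proj(t,[*tubp(-.18,.065),.167])-[310,170])*6)
E
```

```text
[-0.87  0.58  2.52  2.28  1.02  1.61]
[-0.87  0.7   2.51  2.32  1.09  1.51]
[-0.68  0.67  2.39  2.46  0.98  1.63]
[-0.58  0.66  2.29  2.52  0.89  1.7 ]
[546.69871116 409.21420505] [545.18860608 246.43688144] [343.41244828 490.85391263]
```

View pics/s31.png

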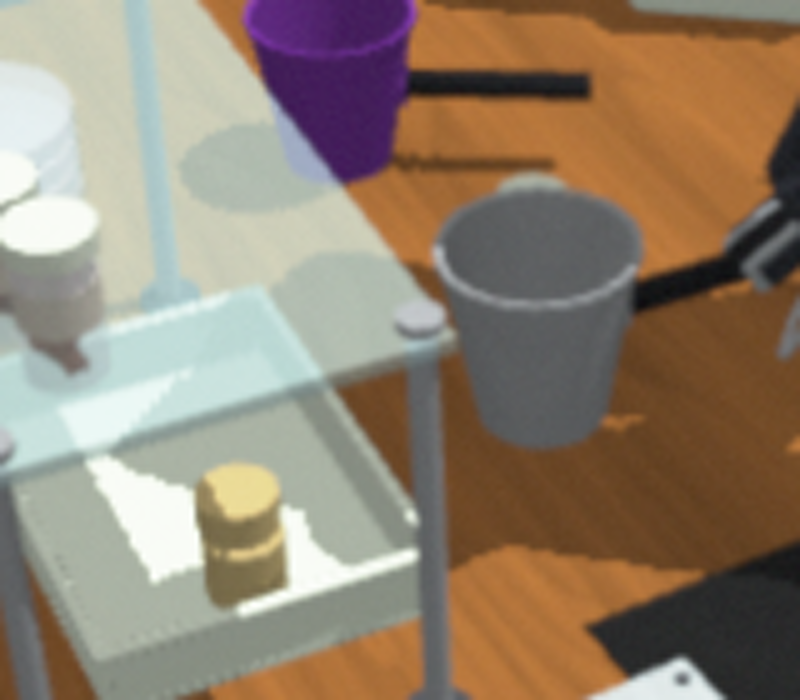

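View pics/t31.png

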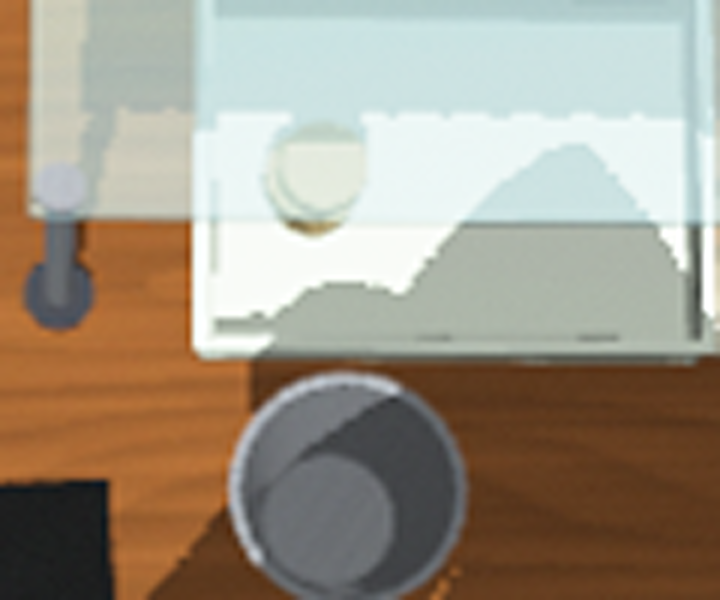

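```bash
python3 - <<'E'
from h import *
manip.servo_line(*hp(tubp(-.18,.065),.111,PSI,0),rate=.08)
manip.servo_line(*hp(tubp(-.075,.065),.111,PSI,0),rate=.1)
f0=manip.get_contact_force()
manip.servo_line(*hp(tubp(-.030,.065),.111,PSI,0),rate=.06); print((manip.get_contact_force()-f0).round(1))
s=manip.camera("scene");save(s,"s32.png",(200,130,360,270),5)
manip.servo_line(*hp(tubp(-.20,.065),.111,PSI,0),rate=.12)
print(manip.get_time(),manip.get_contact_force().round(1))
s=manip.camera("scene");save(s,"s33.png",(200,130,360,270),5)
t=manip.camera("top");save(t,"t33.png",(310,150,430,250),6)
E
```

```text
[ 0.3 -0.6  1.2]
74.9667 [-0.5  0.4 -2.5]
```

View pics/s33.png

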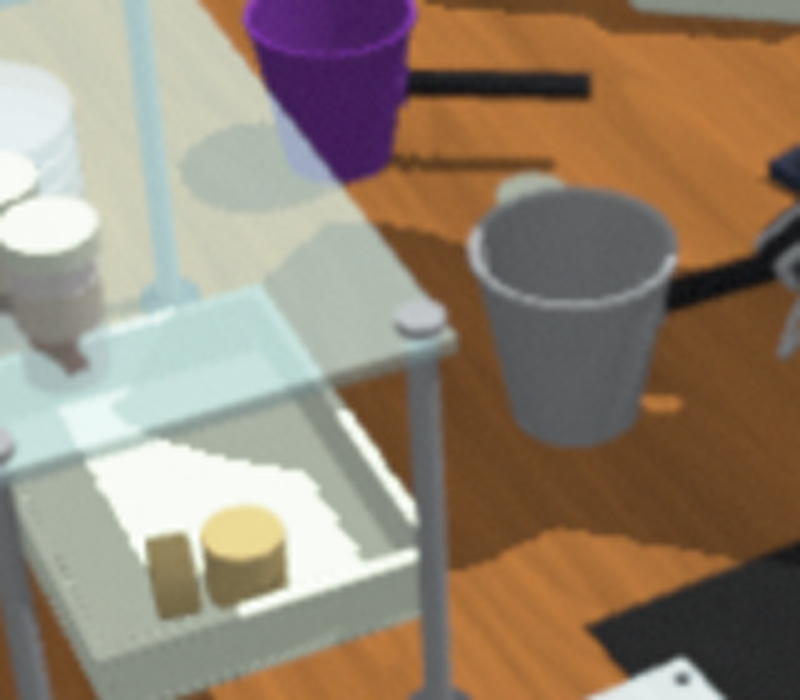

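View pics/t33.png

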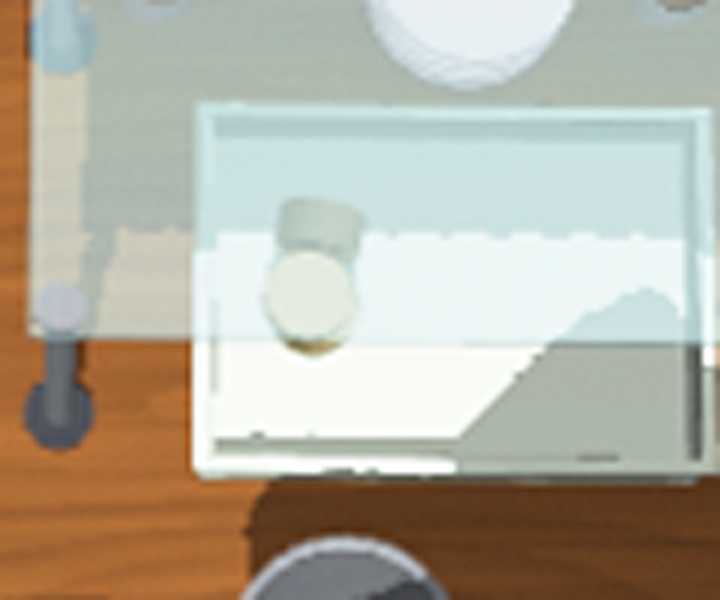

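Two mounts are stacked below the rim and the third is on edge beside them, all in the tub. Now I'll return the can.

```bash
python3 - <<'E'
from h import *
G=np.array([.487,-.024])
manip.servo_line(*hp(tubp(-.21,.0),.18,PSI,0),rate=.12)
manip.servo_line(*hp(G,.18,PSI0,0),rate=.07)
s=manip.camera("scene");save(s,"s34.png",(260,120,420,260),5)
manip.servo_line(*hp(G,.075,PSI0,0),rate=.12)
f0=manip.get_contact_force()[2]
for z in (.066,.062,.060,.0585,.0575):
    manip.servo_line(*hp(G,z,PSI0,0),rate=.04); df=manip.get_contact_force()[2]-f0; print(z,round(df,2))
    if df>2.5: break
print(manip.get_time())
s=manip.camera("scene");save(s,"s35.png",(260,140,420,260),5)
t=manip.camera("top");save(t,"t35.png",(270,220,430,320),5)
E
```

```text
0.066 -0.07
0.062 0.35
0.06 0.14
0.0585 0.99
0.0575 5.01
80.8917
```

View pics/s35.png

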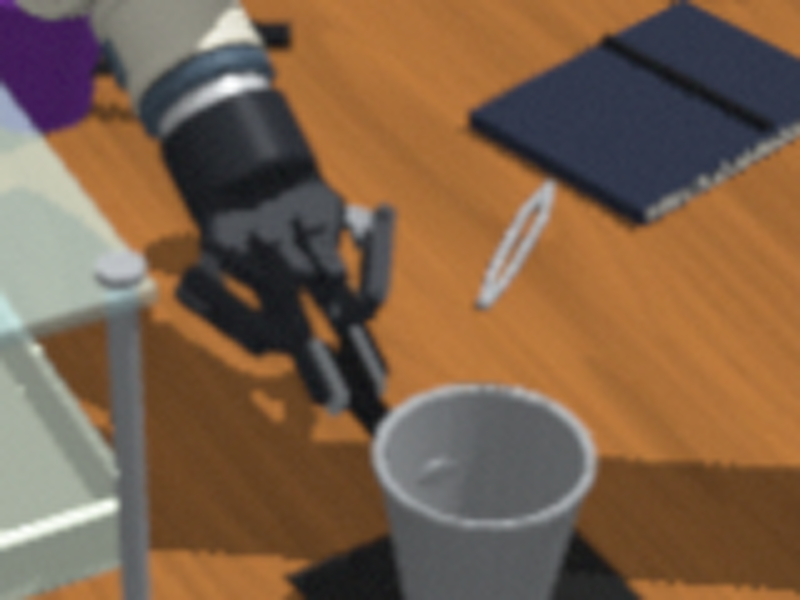

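View pics/t35.png

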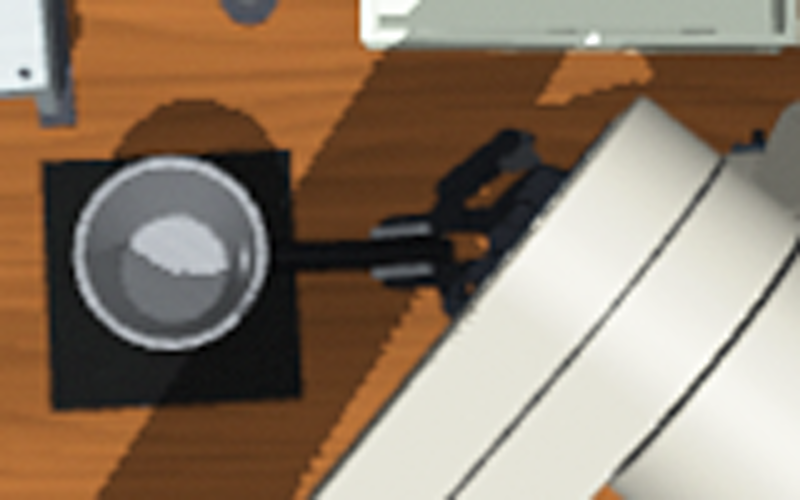

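```bash
python3 - <<'E'
from h import *
manip.command_gripper(.05); manip.hold(.2)
p=manip.get_position(); rv=manip.get_ee_rot(); d=R.from_rotvec(rv).as_matrix()[:,0]
manip.servo_line(p-.11*d,rate=.12)
p=manip.get_position()
manip.servo_line([p[0],p[1],.28],rate=.2)
manip.set_joints([-1.125,0.423,1.63,-0.,1.089,-0.019]) 
manip.hold(.5)
print(manip.get_time(),manip.get_position().round(3))
s=manip.camera("scene");save(s,"s36.png")
t=manip.camera("top");save(t,"t36.png")
E
```

```text
86.1167 [ 0.28  -0.559  0.229]
```

View pics/s36.png

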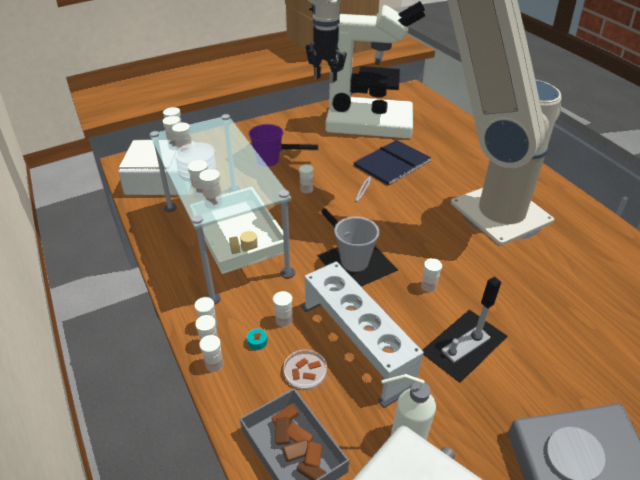

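View pics/t36.png

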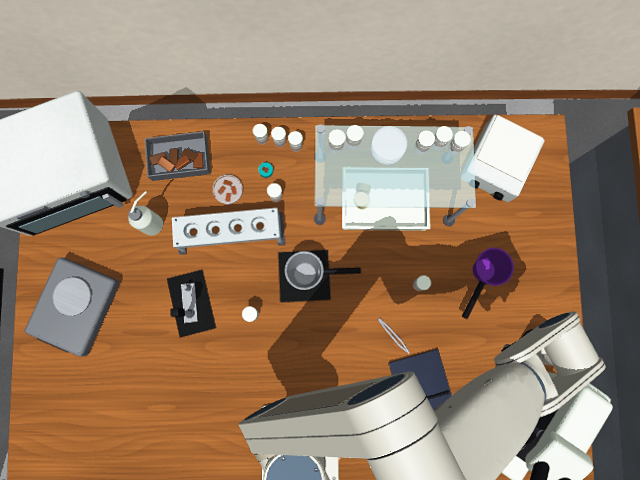

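The last pictures show the can upright on its mat (top (304,270)), the rod upright on its mat (188,303), and the mounts in the tub (362,195). The pots, dish, bottle and look-alikes are where they started. I'm handing in.

```bash
python3 -c "
from rig import manip
manip.sign_off(); print(manip.get_time())"
```

```text
the job is handed in; nothing more can be done
the job is handed in; nothing more can be done
```

The job is done and handed in at about 86 s of the 210 s allowed. `sign_off` gives no verdict, so the result below rests on my own last checks.

- **Mounts:** Three were present, and one middle recess was empty from the start. I poked all three proud with the rod, put the rod back on its mat, and lifted the mounts into the can. I then tipped them into the tub under the shelf.
- **One added step:** The three mounts landed as a single stack about 68 mm high, with the top one above the tub's 45 mm rim. I pushed that one off with the base of the empty can. Two are still stacked, at about rim height, and the third stands on edge beside them. All three are inside the tub.
- **Final pictures:** The recesses are empty. The empty can stands upright on its mat and the rod upright on its mat. The pots, dish, wash bottle, purple can and turquoise disc look undisturbed. The wrist force never showed contact with the shelf.
- **A reading that disagreed:** The fingertips appeared 10–20 mm farther back than stated, so I set the grasp depths from the pictures. The fingers read about 40 mm on the 44 mm mounts and 15 mm on the 18 mm handle, but every grip held.

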